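# Put away the washed presses and the jar at the packing bench

## Task

Put the washed kit away. Hang every food press that stands on the bench by its loop on an empty hook of the carousel, one to a hook, turning the carousel to bring an empty hook to the opening in its guard; and put the loose jar back in the middle of the jar row, between the two short jars and the two tall ones, nudging the neighbours apart to make room, so that all five stand upright on the rack in one straight row, square to it. Do not knock over a jar or disturb the other things on the bench.

Things in the scene. Friction and masses are not known exactly. Their poses are not given: they have to be found in the camera images.
- press_round: white food press, steel loop handle, on the table; round, 52 mm across, base 24 mm high. Origin: underside centre, z up. Loop: flat strap 12 mm wide (x), 5 mm thick; 40 mm wide outside in y, 30 inside; upright sides 24 to 62 mm above the underside, roof peak at 73. Its hole opens along x. Grasp across the outer sides (along y), about 52 mm up, so a hook can enter. 130 g. May be absent.
- press_round_eye (a point): point of press_round on the inner underside of its loop's peak, 67 mm above the press's underside: it rests on a hook when hung. May be absent with the press.
- press_square: white food press, steel loop handle, on the table; square, 46 x 46 mm, base 24 mm high. Origin: underside centre, z up. Loop: flat strap 12 mm wide (x), 5 mm thick; 40 mm wide outside in y, 30 inside; upright sides 24 to 62 mm above the underside, roof peak at 73. Its hole opens along x. Grasp across the outer sides (along y), about 52 mm up, so a hook can enter. 130 g. May be absent.
- press_square_eye (a point): point of press_square on the inner underside of its loop's peak, 67 mm above the press's underside: it rests on a hook when hung. May be absent with the press.
- press_oblong: white food press, steel loop handle, on the table; oblong, 34 (x) x 54 (y) mm, base 24 mm high. Origin: underside centre, z up. Loop: flat strap 12 mm wide (x), 5 mm thick; 40 mm wide outside in y, 30 inside; upright sides 24 to 62 mm above the underside, roof peak at 73. Its hole opens along x. Grasp across the outer sides (along y), about 52 mm up, so a hook can enter. 130 g. May be absent.
- press_oblong_eye (a point): point of press_oblong on the inner underside of its loop's peak, 67 mm above the press's underside: it rests on a hook when hung. May be absent with the press.
- loose_jar: square-cornered white jar with a steel lid of the same outline, 50 mm (x) by 44 mm (y), 77 mm high, 160 g, origin at the centre of its underside, z up; the one that stands out on the table, to be put back in the middle of the row.
- short_jar_1: square-cornered white jar with a steel lid of the same outline, 50 mm (x) by 44 mm (y), 64 mm high, 160 g, origin at the centre of its underside, z up; outermost in the row on the rack's +y side.
- short_jar_2: square-cornered white jar with a steel lid of the same outline, 50 mm (x) by 44 mm (y), 64 mm high, 160 g, origin at the centre of its underside, z up; in the row on the rack's +y side, next to the narrow middle gap.
- tall_jar_1: square-cornered white jar with a steel lid of the same outline, 50 mm (x) by 44 mm (y), 90 mm high, 160 g, origin at the centre of its underside, z up; in the row on the rack's -y side, next to the narrow middle gap.
- tall_jar_2: square-cornered white jar with a steel lid of the same outline, 50 mm (x) by 44 mm (y), 90 mm high, 160 g, origin at the centre of its underside, z up; outermost in the row on the rack's -y side.
- rack: fixed grey tray, jars in a row along its y; origin: underside centre, x away from the robot. Floor 6 mm above the table, far lip face at x = +31 mm (22 mm high), open to the robot (floor ends at x = -31), end stops at y = +-122 (inner faces, 40 high). A jar pushed along y slides and pushes its neighbour; with both pairs against the stops the middle gap is 68 mm.
- carousel_base: fixed foot (190 mm disc) and post of the utensil carousel, with a clear plastic guard round it at radius 145 mm, up to 195 mm high, open only over 120 degrees towards the robot. Origin: on the table on the turning axis; its -x axis points to the middle of the open front.
- carousel (a joint): turn of the carousel about its vertical axis (rad, counter-clockwise from above; turns freely both ways, stays where left, friction 0.09 N m). At q its six hooks point outwards at q + 0, 60, .. 300 degrees from the base's x axis; those at 0, 60 and 180 carry utensils fixed to it, those at 120 (a), 240 (b), 300 (c) are free.
- turn_grip (a point): top centre, on the turning axis, of the carousel's black turning grip: an upright bar 44 mm long, 12 mm thick, 40 mm high, its length along carousel angle q (from the base's x axis); it stands on the 60 mm wide hub, whose top is 204 mm above the table. Top of the grip 243 mm above the table.
- hook_a (a point): seat of a free hook, at carousel angle q + 120 degrees: point on top of the hook bar, 82 mm from the axis and 198 mm above the table. The hook is a level steel bar 8 mm thick running radially out from the hub; at its outer end (108 to 119 mm from the axis) it turns up to 14 mm above the seat height.
- hook_b (a point): seat of a free hook, at carousel angle q + 240 degrees: point on top of the hook bar, 82 mm from the axis and 198 mm above the table. The hook is a level steel bar 8 mm thick running radially out from the hub; at its outer end (108 to 119 mm from the axis) it turns up to 14 mm above the seat height.
- hook_c (a point): seat of a free hook, at carousel angle q + 300 degrees: point on top of the hook bar, 82 mm from the axis and 198 mm above the table. The hook is a level steel bar 8 mm thick running radially out from the hub; at its outer end (108 to 119 mm from the axis) it turns up to 14 mm above the seat height.
- portion_cup: bystander, leave alone: white cup, 52 mm wide, 36 mm high; origin at the centre of its underside.
- tape_roll: bystander, leave alone: clear tape roll, 84 mm wide, 24 mm high; origin at the centre of its underside.
- sauce_bottle: bystander, leave alone: sauce bottle, 52 mm wide, 130 mm high; origin at the centre of its underside.
- label_stack: bystander, leave alone: stack of blank labels, 70 x 50 x 20 mm; origin at the centre of its underside.
- food_pack_1: bystander, leave alone: closed food pack, 110 x 85 x 42 mm; origin at the centre of its underside.
Mind the look-alikes: they are no part of the job. Leave any purple or red look-alike of the press_oblong alone.

How it is judged (in metres and radians):
At the end, for the whole second after the job is handed in: Each press present hangs by its loop on a free hook (peak within 25 mm of the seat, tilt under 28 deg, at most swinging gently). The five jars stand upright on the rack in line within about 14 mm: two short at +y, the loose jar within 22 mm of the middle and 0.2 rad of square, two tall at -y ((distance between press_round_eye and hook_a below 0.025 m or distance between press_round_eye and hook_b below 0.025 m or distance between press_round_eye and hook_c below 0.025 m) and angle between each of press_round, press_square, press_oblong's own z axis and vertical below 0.5 rad and linear speed of each of press_round, press_square, press_oblong below 0.2 m/s and (distance between press_square_eye and hook_a below 0.025 m or distance between press_square_eye and hook_b below 0.025 m or distance between press_square_eye and hook_c below 0.025 m) and (distance between press_oblong_eye and hook_a below 0.025 m or distance between press_oblong_eye and hook_b below 0.025 m or distance between press_oblong_eye and hook_c below 0.025 m) and y of loose_jar in the frame of rack between -0.022 and 0.022 m and x of loose_jar in the frame of rack between -0.016 and 0.012 m and z of each of loose_jar, short_jar_1, short_jar_2, tall_jar_1, tall_jar_2 in the frame of rack below 0.01 m and angle between each of loose_jar, short_jar_1, short_jar_2, tall_jar_1, tall_jar_2's own z axis and vertical below 0.1 rad and angle between the x axis of loose_jar and the x axis of rack, either way round below 0.2 rad and linear speed of loose_jar below 0.03 m/s and y of short_jar_1 in the frame of rack between 0.07 and 0.105 m and x of short_jar_1 in the frame of rack between -0.016 and 0.012 m and y of short_jar_2 in the frame of rack between 0.03 and 0.07 m and x of short_jar_2 in the frame of rack between -0.016 and 0.012 m and y of tall_jar_1 in the frame of rack between -0.07 and -0.03 m and x of tall_jar_1 in the frame of rack between -0.016 and 0.012 m and y of tall_jar_2 in the frame of rack between -0.105 and -0.07 m and x of tall_jar_2 in the frame of rack between -0.016 and 0.012 m); the robot touches nothing.
It fails at once if a jar in the row is knocked over (angle between any of short_jar_1, short_jar_2, tall_jar_1, tall_jar_2's own z axis and vertical above 0.7 rad).
It fails at once if a bystander is moved more than 4 cm or tipped over (distance of any of portion_cup, tape_roll, sauce_bottle, label_stack, food_pack_1 from where it was at the start of the episode above 0.04 m or angle between any of portion_cup, tape_roll, sauce_bottle, label_stack, food_pack_1's own z axis and vertical above 0.7 rad).
Of press_round, press_square, press_oblong only 2 to 3 are there at a start; the rules pass over those that are not, and their reading is None.
At some moment in a run one of press_round, press_square, press_oblong may be knocked a few centimetres aside while the robot is not near it.
It also fails if it takes over 210 s, if anything falls off the work surface, if the arm or the gripper's body presses on something with over 40 N, if the wrist force passes 120 N, or if a joint passes its speed limit or range.

## Robot

A 6-joint arm with a two-finger parallel gripper is mounted at the origin on the work surface. World frame = base frame: x ahead of the robot, y to its left, z up, the work surface at z = 0. Lengths are in mm, angles in degrees, forces in N, time in s.
With the tool pointing down it reaches from about 300 to 850 mm from the base axis. Payload 4.2 kg.
Tool frame: the origin (TCP) lies on the centre line of the jaws, within the pads' length; the fingertips stand env.nose_length ahead of it and the grasp point (between the pads) lies 2 mm behind it (env.nose_length is the distance from the TCP to the fingertips, in mm); z points along the fingers, y is the direction in which the jaws open and shut (so a half turn about z gives the same grasp; the last joint's range is limited). The gripper opens to 91 mm and grips with 3 to 60 N. Pads are 32 mm wide; open, the fingers measure 118 mm over their backs; the gripper's body (76 mm by 178 mm) begins 60 mm behind the grasp point.
Start: joints at [72.88, 18.312, 89.639, -0, 72.044, -1.146], TCP at [158.243, 552.812, 230.976] pointing down, gripper open.
Joint ranges: [-177.97, 177.97], [-48.28, 115.42], [12.27, 149.76], [-77.06, 257.06], [2.81, 150.46], [-146.56, 146.56]. Speed limits (degrees/s): [147.25, 147.25, 180, 180, 180, 180].

## Interface

Orientations are given as [roll, pitch, yaw] about the fixed x, y, z axes, in that order (R = Rz(yaw) Ry(pitch) Rx(roll)).
In Python, from workcell import env gives the robot as it stands. The module is installed in compiled form; this text tells all that it offers.
- The arm moves only by the tool jog_arm, never from a script. Its argument "deltas" is a list that holds one entry, the list of rows, each a list of 5 numbers: the shift along the tool's x, y, z in m, then the turn about the tool's z in degrees, then the finger opening in m, from 0 to 0.0912. A call has 1 to 20 rows; each row is the pose to reach, as a shift and turn from the pose commanded when the call began, along the tool's axes at that moment; what a row does not reach only later rows make up. A row lasts 1/12 s, in which the tool goes at most 41.7 mm and 7.16 degrees, less where a joint would pass 70% of its speed; a pose out of reach is approached as far as the arm can. A call with a gripper value outside its range is refused whole. The fingers move at their own pace and stop on an object; "grip_force" is the grip in N (left out, the last holds). Time passes only in rows, so rows that repeat a pose let the fingers close. It gives the time, the measured TCP pose, the force and the opening at its end, in the units of the state.
- env.state(): the state, without advancing time (a new reading comes with each control period).
- env.grab_frame(name): name is "scene" or "side" or "wrist"; returns the picture (420x560x3 uint8, red, green, blue); there is no depth.
- env.camera_params(name): a dict with "fx", "fy", "cx", "cy" (pixels), "xyz" and "orientation" of the camera in the world. Camera axes: x right, y down, z forward; pixel columns grow to the right and rows downward; lengths in mm; the calibration is good to about 2 mm. A picture is of the moment at which its call begins: read the wrist's pose just before it. camera_params takes no time and is no camera call; for the wrist camera it gives the pose at the moment of the call.
- env.job_done(): hands the job in, once; it reports no verdict.
Trained networks look in the newest picture that a camera, given by its name, has taken for a name from the list of things; names that differ only in an ending like _2 or _b are one class to them, and where a whole thing is asked for, a point or a joint stands for the part that bears it (a point fixed in the world has none). Each returns a list of dicts, best first, with "conf" (0 to 1); they miss things now and then, are a little off and sometimes report something else, mostly with a low value. They report only what shows in the picture. A call takes as long as a camera call. They do not tell look-alikes from the thing itself.
- env.look_for(camera, label): "xyz" ([x, y, z] in mm, in world coordinates, good to about 4 mm: the middle of the surface that is visible of it).
The state is a dict: "time_s": time; "qpos": joint angles; "qvel": joint speeds; "effort": joint torques, N m; "ee_pos": TCP position; "ee_rot": TCP orientation; "force": force on the tool from outside, world axes, zero at the start; "torque": the same for the moment, N m; "gripper_width": finger opening in mm.
Only numpy, scipy, OpenCV 4.12 (cv2) and the standard library are available. Lean on these libraries where they do the work, as an engineer would, in place of code of your own. Each camera call takes 0.05 s, during which the arm holds its last target.

## Working session

There is one attempt and no reset: what is moved stays moved. The work goes in short steps, Python scripts to look and compute and a tool call to move; the robot and the scene stay as the last step left them, time stands still between calls to the robot, and variables do not carry over. Pictures are saved under pics/ and viewed, and the job is handed in when it is done.

Besides the shell and the picture viewer there is one more tool, called after "Call:" by a JSON object that holds its "api" and its "payload", one argument or row to a line. jog_arm: Moves the arm, as the interface text tells. Its arguments: {"type":"object","properties":{"deltas":{"type":"array"},"grip_force":{"type":"number"}},"required":["deltas"]}

```bash
ls; mkdir -p pics
cat > h.py <<'E'
from workcell import env
import numpy as np, cv2
from scipy.spatial.transform import Rotation as R
def save(cam,name,scale=1.4):
    im=env.grab_frame(cam); p=env.camera_params(cam)
    cv2.imwrite('pics/'+name+'.png',cv2.resize(im[:,:,::-1],None,fx=scale,fy=scale,interpolation=cv2.INTER_CUBIC)); return im,p
def rot(p):
    o=np.array(p['orientation'],float)
    return R.from_euler('xyz',o,degrees=True).as_matrix() if o.shape==(3,) else (o if o.shape==(3,3) else None)
def ray(p,u,v):
    d=rot(p)@np.array([(u-p['cx'])/p['fx'],(v-p['cy'])/p['fy'],1]); return np.array(p['xyz']),d
def at_z(p,u,v,z):
    c,d=ray(p,u,v); return c+d*(z-c[2])/d[2]
def proj(p,X):
    q=rot(p).T@(np.array(X,float)-np.array(p['xyz'])); return np.array([p['fx']*q[0]/q[2]+p['cx'],p['fy']*q[1]/q[2]+p['cy']])
def tool():
    s=env.state(); return np.array(s['ee_pos']),R.from_euler('xyz',s['ee_rot'],degrees=True).as_matrix()
def to_tool(X): # world target TCP -> delta in tool axes mm
    t,r=tool(); return r.T@(np.array(X,float)-t)
E
python3 - <<'E'
from h import *
print(env.state(), env.nose_length)
for c in ['scene','side','wrist']:
    save(c,c+'0'); print(c,env.camera_params(c))
E
```

```text
pics
{'time_s': 0.0, 'qpos': array([ 7.28810072e+01,  1.83518764e+01,  8.97076012e+01,  3.43227298e-03,
        7.20415166e+01, -1.14680047e+00]), 'qvel': array([ 0.09035984, -0.08988684, -0.09481527,  0.09912755, -0.03596025,
        0.02896055]), 'effort': array([-3.40431598e-04, -4.12462270e+01, -2.31969595e+01,  7.27216084e-02,
        4.56438074e-02, -1.33033723e-04]), 'ee_pos': array([158.07447126, 552.35357248, 230.10978075]), 'ee_rot': array([-1.79899091e+02, -5.28383742e-03,  1.64026742e+02]), 'force': array([0.72602698, 0.4798163 , 0.43941501]), 'torque': array([ 0.0026501 ,  0.01777   , -0.03637895]), 'gripper_width': 91.4715404371865} 17.0
scene {'fx': 483.27407423817857, 'fy': 483.27407423817857, 'cx': 279.3602698626996, 'cy': 209.94427486720434, 'xyz': array([970.17967487, 713.3165719 , 828.8228412 ]), 'orientation': array([-128.24673172,   -1.11239685,  145.94649812])}
side {'fx': 533.6999873409484, 'fy': 533.6999873409484, 'cx': 272.80268305315315, 'cy': 211.25785086503237, 'xyz': array([  427.26651626, -1136.0970716 ,   965.43959031]), 'orientation': array([-125.62357361,   -0.99601681,   -3.10639024])}
wrist {'fx': 326.8282446926132, 'fy': 326.8282446926132, 'cx': 278.6999980650796, 'cy': 201.53156576489175, 'xyz': array([ 92.94284094, 570.8551017 , 383.05270939]), 'orientation': array([ 1.66049041e+02, -3.82927438e-03,  7.40241811e+01])}
```

View pics/scene0.png

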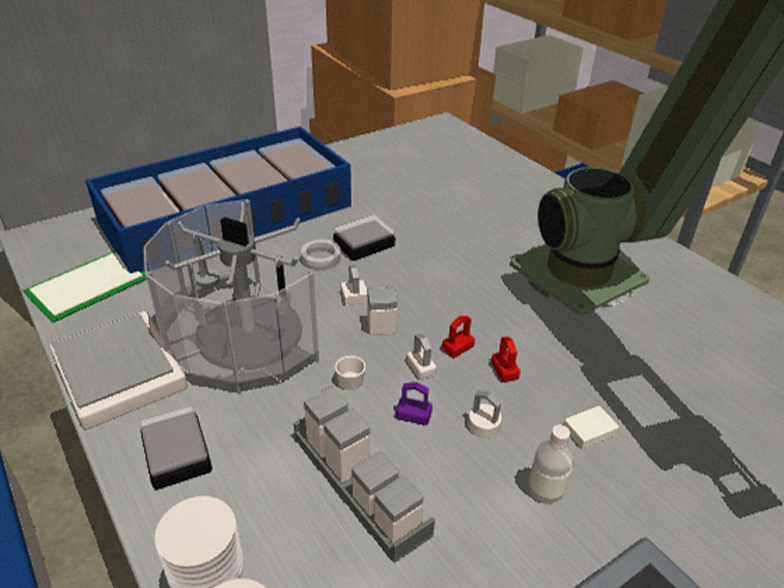

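View pics/side0.png

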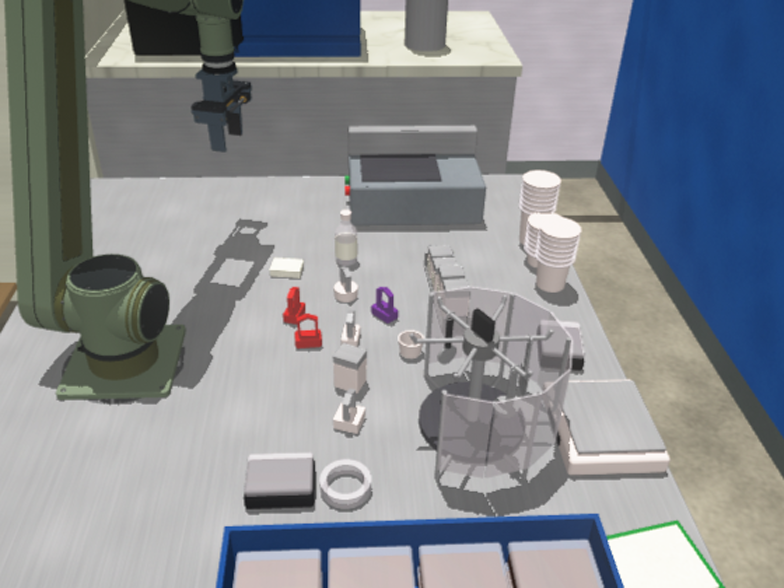

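View pics/wrist0.png

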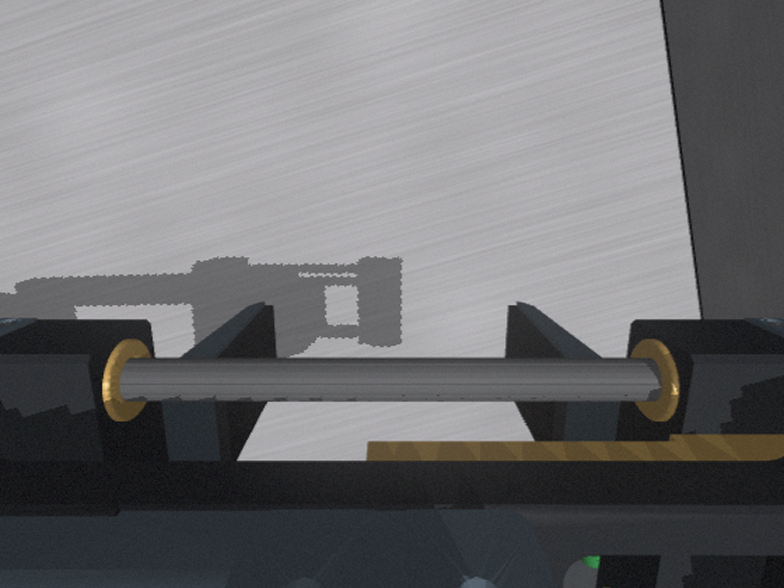

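Run:
```python
from h import *
for cam in ['scene','side']:
    env.grab_frame(cam); p=env.camera_params(cam)
    for n in ['press_round','press_square','press_oblong','press_round_eye','loose_jar','short_jar_1','tall_jar_1','rack','carousel_base','turn_grip','hook_a']:
        for d in env.look_for(cam,n)[:6]:
            print(cam,n,np.round(d['xyz']),round(d['conf'],2),np.round(1.4*proj(p,d['xyz'])))
print(env.state()['time_s'])
```

```text
scene press_round [438. 217.  25.] 0.68 [485. 419.]
scene press_square [ 444. -170.   26.] 0.76 [353. 291.]
scene press_square [ 674. -189.  200.] 0.3 [225. 248.]
scene press_oblong [364.  51.  23.] 0.83 [457. 342.]
scene press_oblong [328. 143.  22.] 0.76 [507. 365.]
scene press_oblong [444.  62.  24.] 0.67 [424. 363.]
scene press_oblong [519. 137.  25.] 0.56 [413. 407.]
scene press_round_eye [438. 212.  26.] 0.63 [483. 416.]
scene press_round_eye [ 424. -320.   21.] 0.61 [323. 252.]
scene loose_jar [453. -64.  55.] 0.86 [379. 310.]
scene short_jar_1 [665. 238.  75.] 0.75 [370. 474.]
scene short_jar_1 [655. 292.  62.] 0.65 [399. 505.]
scene tall_jar_1 [677. 118.  95.] 0.9 [318. 411.]
scene tall_jar_1 [663. 179.  78.] 0.81 [349. 443.]
scene tall_jar_1 [ 666. -188.  196.] 0.72 [229. 248.]
scene rack [687. 253.  15.] 0.85 [363. 516.]
scene carousel_base [ 692. -115.  140.] 0.69 [237. 304.]
scene turn_grip [ 667. -188.  196.] 0.56 [229. 248.]
scene hook_a [ 674. -190.  199.] 0.98 [224. 248.]
scene hook_a [451. 364.  71.] 0.24 [552. 469.]
side press_round [557.   2.  28.] 0.71 [408. 345.
[... 318 characters left out ...]
]
side press_round_eye [433. 196.  22.] 0.57 [344. 291.]
side loose_jar [439. -91.  58.] 0.66 [349. 365.]
side loose_jar [ 433. -195.   23.] 0.2 [347. 420.]
side short_jar_1 [637. 270.  72.] 0.77 [434. 253.]
side short_jar_1 [631. 233.  68.] 0.61 [433. 263.]
side tall_jar_1 [649. 151.  98.] 0.65 [447. 273.]
side rack [623. 283.   6.] 0.54 [426. 274.]
side carousel_base [ 665. -205.  132.] 0.57 [485. 374.]
side turn_grip [429. 195.  25.] 0.75 [342. 291.]
side turn_grip [ 652. -199.  196.] 0.71 [480. 342.]
side hook_a [ 652. -199.  198.] 0.79 [480. 341.]
side hook_a [444.  30.  24.] 0.59 [350. 339.]
side hook_a [650. 151.  96.] 0.3 [448. 273.]
side hook_a [639. 270.  72.] 0.23 [435. 253.]
1.35
```

The scene holds three white presses (round at about (485,415), oblong at (422,360) and square at (353,290) in the scene picture). The red and purple presses are look-alikes. The loose jar is at (382,310). Next I'll zoom in to measure.

Run:
```python
from h import *
a=env.grab_frame('scene'); b=env.grab_frame('side')
def crop(im,u0,v0,u1,v1,n,s):
    cv2.imwrite('pics/'+n+'.png',cv2.resize(im[v0:v1,u0:u1,::-1],None,fx=s,fy=s,interpolation=cv2.INTER_CUBIC))
crop(a,95,135,245,285,'s_car',5)
crop(a,200,180,370,320,'s_bench',4.5)
crop(a,195,260,325,400,'s_rack',4.5)
crop(b,290,200,420,360,'d_car',4.5)
t,r=tool()
p=env.camera_params('wrist'); print('cam in tool',r.T@(np.array(p['xyz'])-t), (r.T@rot(p)))
print(r)
```

```text
cam in tool [  67.75325397   -0.4628398  -152.72776088] [[-6.79456912e-05 -9.70507277e-01 -2.41071817e-01]
 [ 9.99999060e-01 -3.96033417e-04  1.31250384e-03]
 [-1.36926703e-03 -2.41071501e-01  9.70506392e-01]]
[[-9.61395967e-01  2.75168659e-01  6.96872413e-05]
 [ 2.75168664e-01  9.61395963e-01  9.42435388e-05]
 [-4.10641643e-05  1.09781103e-04 -9.99999993e-01]]
```

View pics/s_car.png

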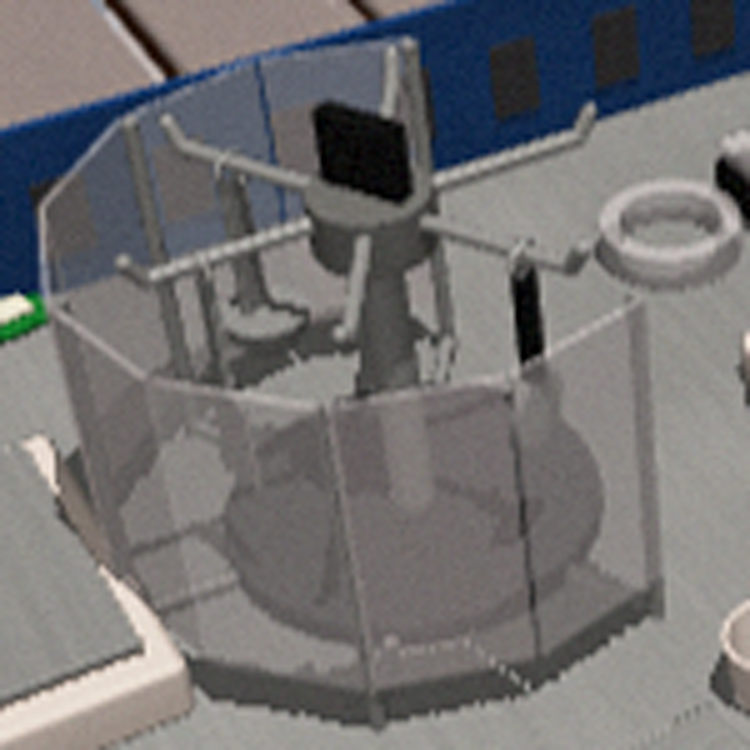

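View pics/d_car.png

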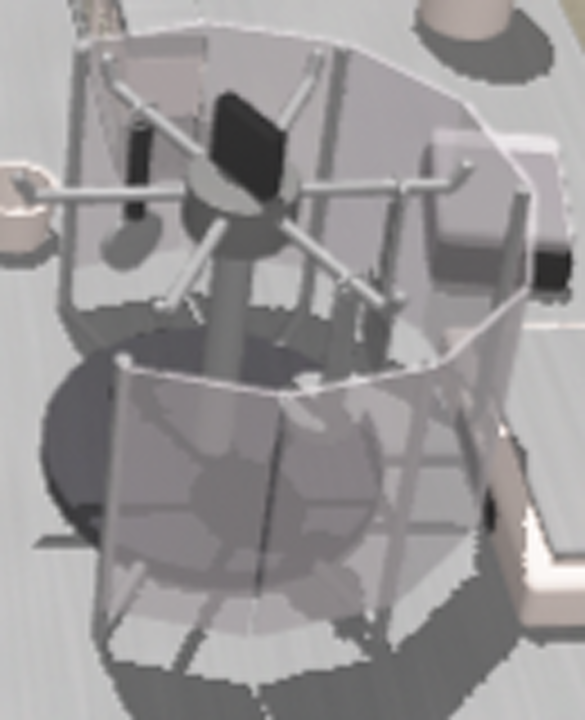

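View pics/s_rack.png

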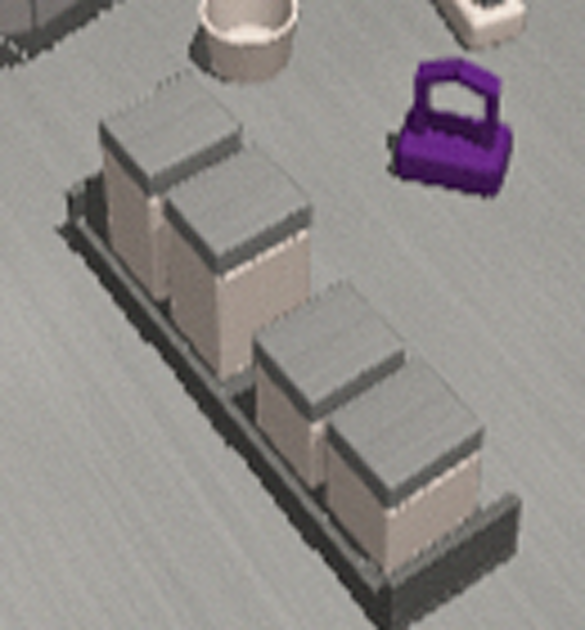

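View pics/s_bench.png

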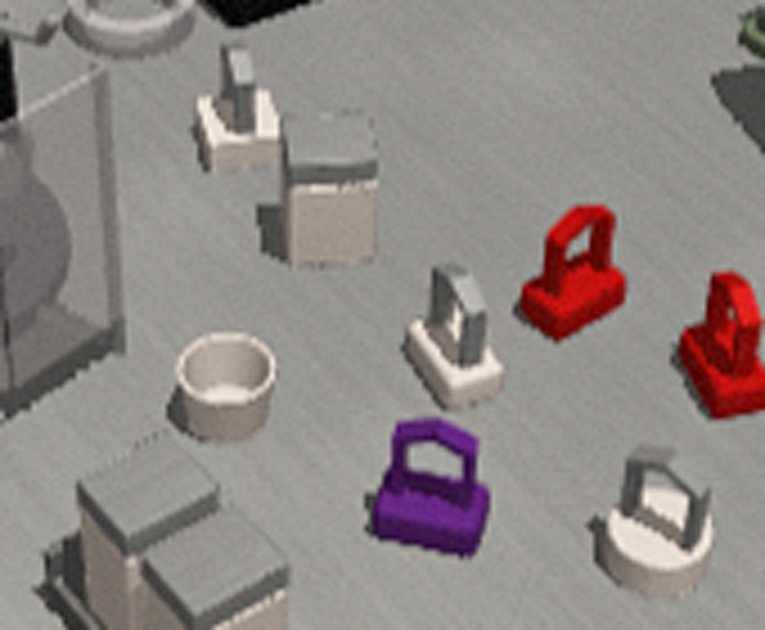

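Measured by eye, the carousel is at q ≈ -60° and a free hook (b) already points about -x, towards the opening. Next is a survey with the wrist camera from overhead.

```bash
cat >> h.py <<'E'
def goto(x,y,z,ang=None,say=True):
    """row for TCP world target, tool-y direction angle ang (deg, mod 180)"""
    t,r=tool(); d=r.T@(np.array([x,y,z],float)-t)
    cur=np.degrees(np.arctan2(r[1,1],r[0,1])); turn=0
    if ang is not None:
        turn=-((ang-cur+90)%180-90)
        s=env.state()['qpos'][5]
        alt=turn-180*np.sign(turn)
        print('cur y-ang %.1f q6 %.1f turn %.1f alt %.1f'%(cur,s,turn,alt))
    print('row',np.round(d/1000,4).tolist(),round(turn,1),'dist',round(float(np.linalg.norm(d))), 'rows',int(np.ceil(max(np.linalg.norm(d)/41.7,abs(turn)/7.16))))
E
python3 - <<'E'
from h import *
goto(430,0,400,90)
E
```

```text
cur y-ang 74.0 q6 -1.1 turn -16.0 alt 164.0
row [-0.4134, -0.4567, -0.1691] -16.0 dist 639 rows 16
```

Call:
{"api": "jog_arm", "payload": {
  "deltas": [
    [[-0.413,-0.457,-0.169,-16,0.0912],[-0.413,-0.457,-0.169,-16,0.0912],[-0.413,-0.457,-0.169,-16,0.0912],[-0.413,-0.457,-0.169,-16,0.0912],[-0.413,-0.457,-0.169,-16,0.0912],[-0.413,-0.457,-0.169,-16,0.0912],[-0.413,-0.457,-0.169,-16,0.0912],[-0.413,-0.457,-0.169,-16,0.0912],[-0.413,-0.457,-0.169,-16,0.0912],[-0.413,-0.457,-0.169,-16,0.0912],[-0.413,-0.457,-0.169,-16,0.0912],[-0.413,-0.457,-0.169,-16,0.0912],[-0.413,-0.457,-0.169,-16,0.0912],[-0.413,-0.457,-0.169,-16,0.0912],[-0.413,-0.457,-0.169,-16,0.0912],[-0.413,-0.457,-0.169,-16,0.0912],[-0.413,-0.457,-0.169,-16,0.0912],[-0.413,-0.457,-0.169,-16,0.0912],[-0.413,-0.457,-0.169,-16,0.0912],[-0.413,-0.457,-0.169,-16,0.0912]]
  ]
}}

```text
time_s: 3.12
ee_pos: [428.8, 0.8, 399.7]
ee_rot: [180.0, -0.0, -179.9]
force: [0.8, 0.5, 1.1]
gripper_width: 91.0
```

Run:
```python
from h import *
s=env.state(); print(s['ee_pos'],s['ee_rot'],s['qpos'])
im,p=save('wrist','w1'); print(p)
import pickle; pickle.dump((im,p),open('w1.pkl','wb'))
```

```text
[428.83649614   0.84925282 399.68915701] [ 1.79969549e+02 -3.90046150e-02 -1.79874305e+02] [-1.44503373e+00  1.10010959e+00  8.73126558e+01  2.93820633e-02
  9.16270590e+01 -9.15698942e+01]
{'fx': 326.8282446926132, 'fy': 326.8282446926132, 'cx': 278.6999980650796, 'cy': 201.53156576489175, 'xyz': array([3.61099047e+02, 2.49722568e-01, 5.52506738e+02]), 'orientation': array([ 1.66052625e+02, -9.92097444e-02,  9.01386488e+01])}
```

View pics/w1.png

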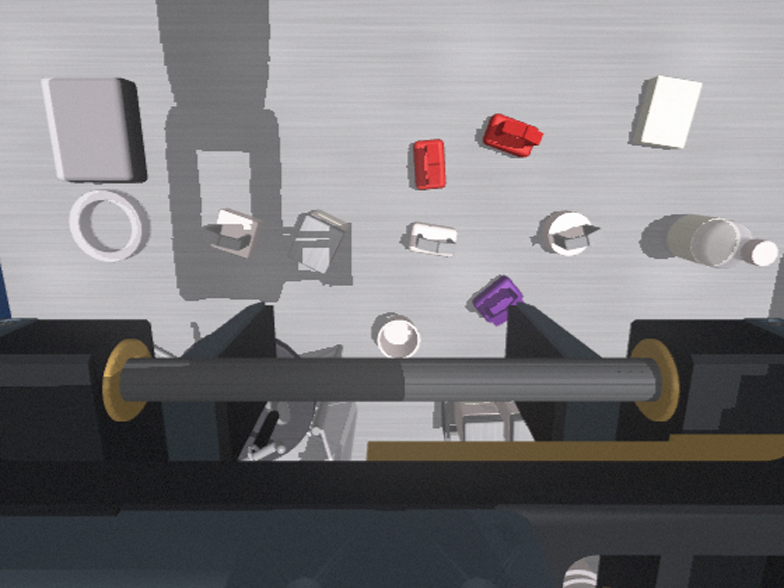

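```bash
cat >> h.py <<'E'
def T(x,y,yaw,z=0):
    c,s=np.cos(np.radians(yaw)),np.sin(np.radians(yaw))
    return lambda P: np.array(P,float)@np.array([[c,s,0],[-s,c,0],[0,0,1]])+[x,y,z]
def press_lines(kind,x,y,yaw,z=0):
    t=T(x,y,yaw,z); L=[]
    if kind=='round':
        a=np.linspace(0,2*np.pi,40); B=np.c_[26*np.cos(a),26*np.sin(a)]
    else:
        hx,hy={'square':(23,23),'oblong':(17,27)}[kind]; B=np.array([[hx,hy],[-hx,hy],[-hx,-hy],[hx,-hy],[hx,hy]])
    for h in (0,24): L.append(t(np.c_[B,np.full(len(B),h)]))
    for xx in (-6,6):
        L.append(t([[xx,-20,24],[xx,-20,62],[xx,0,73],[xx,20,62],[xx,20,24]]))
    return L
def jar_lines(h,x,y,yaw,z=0):
    t=T(x,y,yaw,z); B=np.array([[25,22],[-25,22],[-25,-22],[25,-22],[25,22]])
    return [t(np.c_[B,np.full(5,hh)]) for hh in (0,h)]
def overlay(im,p,objs,name,box,s):
    u0,v0,u1,v1=box; c=cv2.resize(im[v0:v1,u0:u1,::-1],None,fx=s,fy=s,interpolation=cv2.INTER_CUBIC).copy()
    for L,col in objs:
        for l in L:
            q=np.array([(proj(p,P)+.5-[u0,v0])*s for P in l]).astype(np.int32)
            cv2.polylines(c,[q],False,col,1,cv2.LINE_AA)
    cv2.imwrite('pics/'+name+'.png',c)
E
python3 - <<'E'
from h import *; import pickle
im,p=pickle.load(open('w1.pkl','rb'))
for u,v,z in [(434/1.4,230/1.4,70),(233/1.4,235/1.4,30),(575/1.4,235/1.4,70),(322/1.4,240/1.4,77)]: print(at_z(p,u,v,z))
O=[(press_lines('oblong',443,40,-5),(0,255,0)),(press_lines('round',440,205,0),(255,0,0)),(press_lines('square',440,-185,10),(0,0,255)),(jar_lines(77,445,-85,10),(0,200,255))]
overlay(im,p,O,'ov1',(140,140,440,200),2.6)
overlay(im,p,O[2:],'ov1a',(140,135,260,225),6)
overlay(im,p,O[:2],'ov1b',(280,135,430,225),5)
E
```

```text
[424.05520152  47.54795498  70.        ]
[ 435.52414175 -178.8875321    30.        ]
[429.03861562 197.19540731  70.        ]
[433.88535354 -70.10667735  77.        ]
```

View pics/ov1a.png

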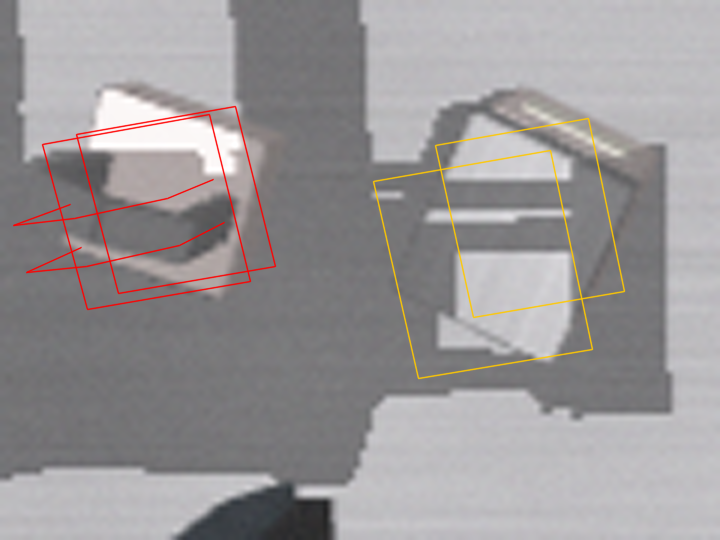

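View pics/ov1b.png

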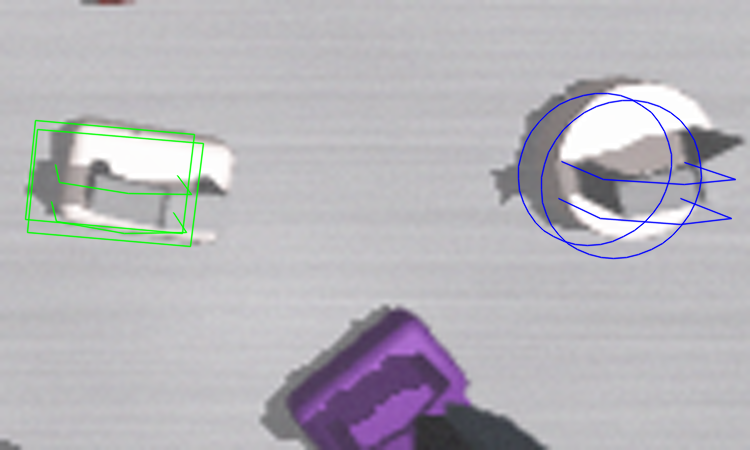

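Run:
```python
from h import *; import pickle
im,p=pickle.load(open('w1.pkl','rb'))
O=[(press_lines('oblong',441,49,-5),(0,255,0)),(press_lines('round',437,212,18),(255,0,0)),(press_lines('square',435,-184,-20),(0,0,255)),(jar_lines(77,439,-81,-25),(0,200,255))]
overlay(im,p,O[2:],'ov2a',(140,135,260,225),6)
overlay(im,p,O[:2],'ov2b',(280,135,430,225),5)
```

```text
(no output)
```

View pics/ov2a.png

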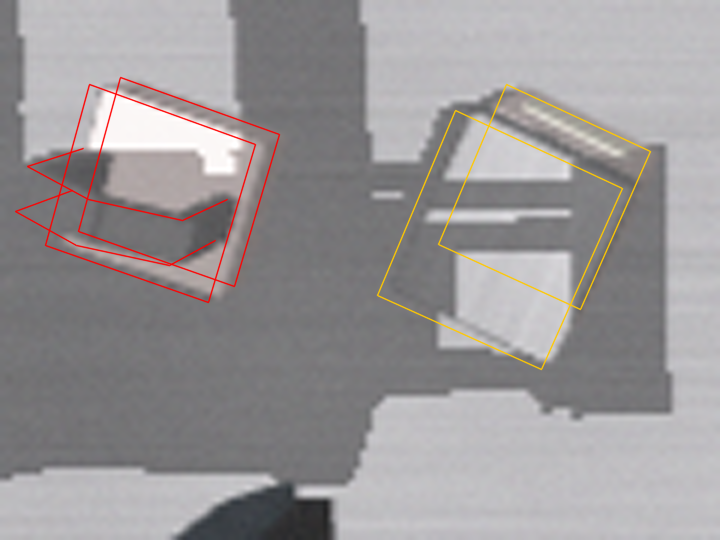

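View pics/ov2b.png

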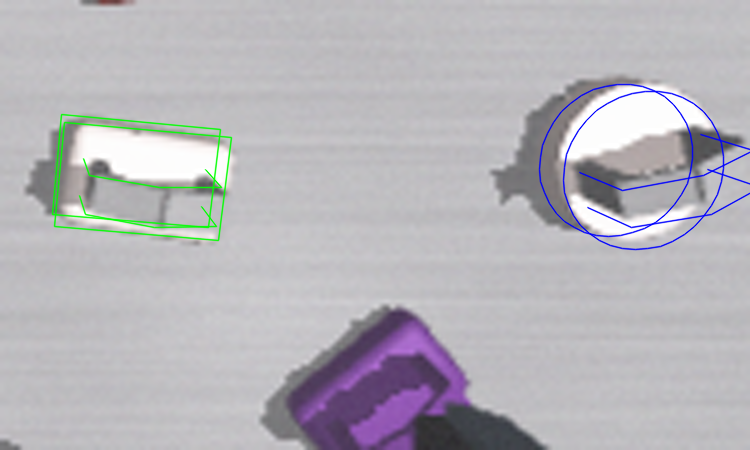

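Run:
```python
from h import *
a=env.camera_params('scene'); b=env.camera_params('side')
S=lambda u,v,z:np.round(at_z(a,95+u/5-.5,135+v/5-.5,z),1); D=lambda u,v,z:np.round(at_z(b,290+u/4.5-.5,200+v/4.5-.5,z),1)
print('grip',S(364,116,243),D(254,116,243))
print('grip ends',S(318,105,243),S(410,132,243),D(226,96,243),D(282,140,243))
print('guard ends',S(640,298,195),S(410,42,195),D(80,45,195),D(122,358,195))
c=D(254,116,243)
for n,P in dict(left=D(22,190,198),ul=D(108,62,212),ur=D(318,58,212),r=D(470,165,212),lr=D(396,300,212),ll=D(165,300,212)).items(): print(n,P,np.degrees(np.arctan2(P[1]-c[1],P[0]-c[0])),np.hypot(*(P-c)[:2]))
c=S(364,116,243)
for n,P in dict(left=S(590,112,212),ul=S(578,255,212),u=S(348,335,205),lr=S(170,120,212),r=S(130,265,212)).items(): print(n,P,np.degrees(np.arctan2(P[1]-c[1],P[0]-c[0])),np.hypot(*(P-c)[:2]))
```

```text
grip [ 650.6 -189.7  243. ] [ 656.2 -188.9  243. ]
grip ends [ 664.3 -209.4  243. ] [ 638.9 -166.4  243. ] [ 644.7 -171.8  243. ] [ 666.8 -208.9  243. ]
guard ends [583.6 -60.4 195. ] [ 576.  -316.6  195. ] [585.3 -58.1 195. ] [ 578. -311.  195.]
left [ 541.6 -188.3  198. ] 179.7000248376961 114.60157066986476
ul [595.2 -98.  212. ] 123.86426241722747 109.4705896576793
ur [709.3 -97.8 212. ] 59.763119044160085 105.44581546936793
r [ 769.5 -192.8  212. ] -1.9714505612563429 113.36710281205914
lr [ 709.5 -294.   212. ] -63.10879041330903 117.84269175472866
ll [ 599.9 -290.2  212. ] -119.06420781663947 115.89383072450407
left [ 541.9 -183.7  212. ] 176.8406055491251 108.8654674357301
ul [601.5 -82.2 212. ] 114.54827471187384 118.182316782165
u [706.3 -91.3 205. ] 60.48766940521826 113.07099539669751
lr [ 711.9 -282.7  212. ] -56.609534168083584 111.38532219282752
r [ 768.1 -179.4  212. ] 5.009717946504403 117.950582872659
```

Run:
```python
from h import *
goto(441,49,120,85)
goto(441,49,50,85)
```

```text
cur y-ang 90.1 q6 -91.6 turn 5.1 alt -174.9
row [-0.0123, 0.048, 0.2798] 5.1 dist 284 rows 7
cur y-ang 90.1 q6 -91.6 turn 5.1 alt -174.9
row [-0.0124, 0.048, 0.3498] 5.1 dist 353 rows 9
```

Call:
{"api": "jog_arm", "payload": {
  "deltas": [
    [[-0.012,0.048,0.28,5.1,0.09],[-0.012,0.048,0.28,5.1,0.09],[-0.012,0.048,0.28,5.1,0.09],[-0.012,0.048,0.28,5.1,0.09],[-0.012,0.048,0.28,5.1,0.09],[-0.012,0.048,0.28,5.1,0.09],[-0.012,0.048,0.28,5.1,0.09],[-0.012,0.048,0.28,5.1,0.09],[-0.012,0.048,0.31,5.1,0.09],[-0.012,0.048,0.34,5.1,0.09],[-0.012,0.048,0.35,5.1,0.09],[-0.012,0.048,0.35,5.1,0.09],[-0.012,0.048,0.35,5.1,0.025],[-0.012,0.048,0.35,5.1,0.025],[-0.012,0.048,0.35,5.1,0.025],[-0.012,0.048,0.35,5.1,0.025],[-0.012,0.048,0.35,5.1,0.025],[-0.012,0.048,0.35,5.1,0.025],[-0.012,0.048,0.35,5.1,0.025],[-0.012,0.048,0.35,5.1,0.025]]
  ],
  "grip_force": 20
}}

```text
time_s: 4.83
ee_pos: [441.7, 48.0, 50.1]
ee_rot: [180.0, 0.0, 174.9]
force: [-0.5, 0.7, -0.2]
gripper_width: 40.4
```

Run:
```python
from h import *
s=env.state(); print(s['ee_pos'],s['ee_rot'],s['gripper_width'],s['force'])
save('wrist','w2'); save('scene','s2')
```

```text
[441.67289109  47.96976641  50.12111507] [1.79970657e+02 2.58182189e-02 1.74906331e+02] 40.386123474727015 [-0.53986096  0.71887423 -0.24451275]
```

View pics/w2.png

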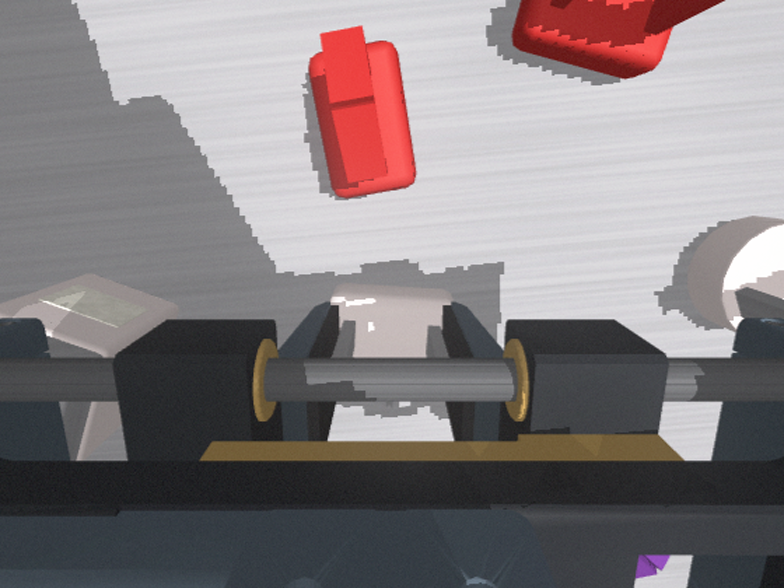

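View pics/s2.png

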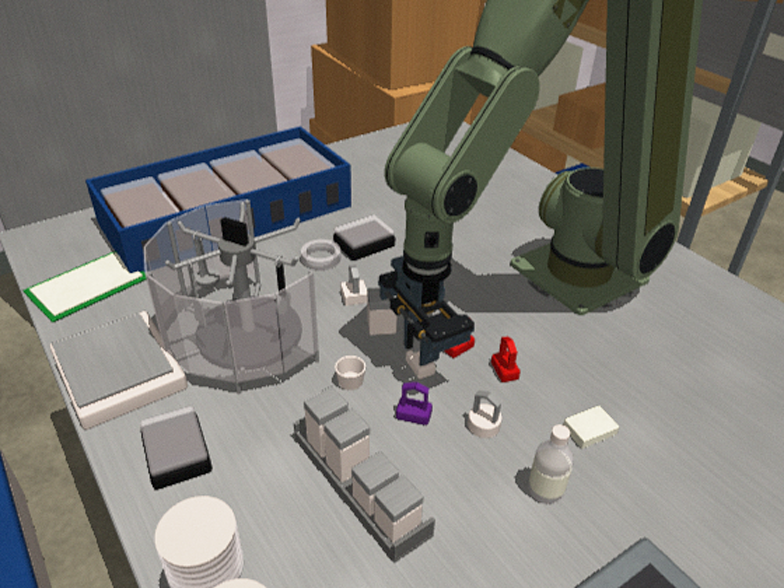

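Run:
```python
from h import *
goto(441,48,202,85)
goto(470,-188,202,89)
```

```text
cur y-ang 84.9 q6 -80.2 turn -0.1 alt 179.9
row [0.0006, 0.0, -0.1519] -0.1 dist 152 rows 4
cur y-ang 84.9 q6 -80.2 turn -4.1 alt 175.9
row [-0.0492, -0.2325, -0.152] -4.1 dist 282 rows 7
```

Call:
{"api": "jog_arm", "payload": {
  "deltas": [
    [[0,0,-0.04,0,0.025],[0,0,-0.08,0,0.025],[0,0,-0.12,0,0.025],[0,0,-0.152,0,0.025],[-0.049,-0.232,-0.152,-4.1,0.025],[-0.049,-0.232,-0.152,-4.1,0.025],[-0.049,-0.232,-0.152,-4.1,0.025],[-0.049,-0.232,-0.152,-4.1,0.025],[-0.049,-0.232,-0.152,-4.1,0.025],[-0.049,-0.232,-0.152,-4.1,0.025],[-0.049,-0.232,-0.152,-4.1,0.025],[-0.049,-0.232,-0.152,-4.1,0.025],[-0.049,-0.232,-0.152,-4.1,0.025]]
  ]
}}

```text
time_s: 6.02
ee_pos: [469.1, -187.1, 201.3]
ee_rot: [179.9, -0.1, 179.0]
force: [-0.2, 0.4, -0.9]
gripper_width: 40.4
```

Run:
```python
from h import *
s=env.state(); print(s['ee_pos'],s['ee_rot'],s['gripper_width'],s['force'])
save('wrist','w3'); im,p=save('scene','s3'); im2,p2=save('side','d3')
def crop(im,u0,v0,u1,v1,n,s):
    cv2.imwrite('pics/'+n+'.png',cv2.resize(im[v0:v1,u0:u1,::-1],None,fx=s,fy=s,interpolation=cv2.INTER_CUBIC))
crop(im,95,110,325,290,'s3c',3.4); crop(im2,200,160,430,340,'d3c',3.4)
```

```text
[ 469.11078128 -187.0647554   201.28775969] [ 1.79926777e+02 -1.00553625e-01  1.79000431e+02] 40.39019038033577 [-0.19565752  0.43543895 -0.90350462]
```

View pics/s3c.png

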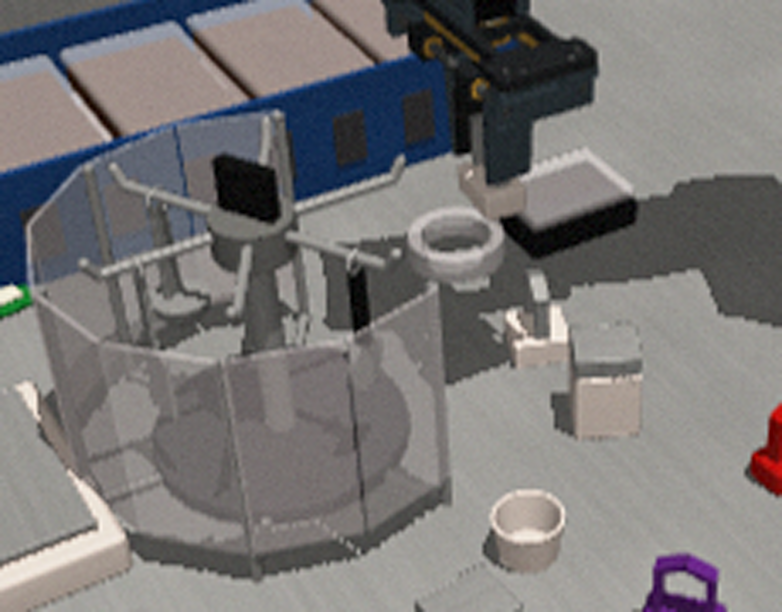

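View pics/d3c.png

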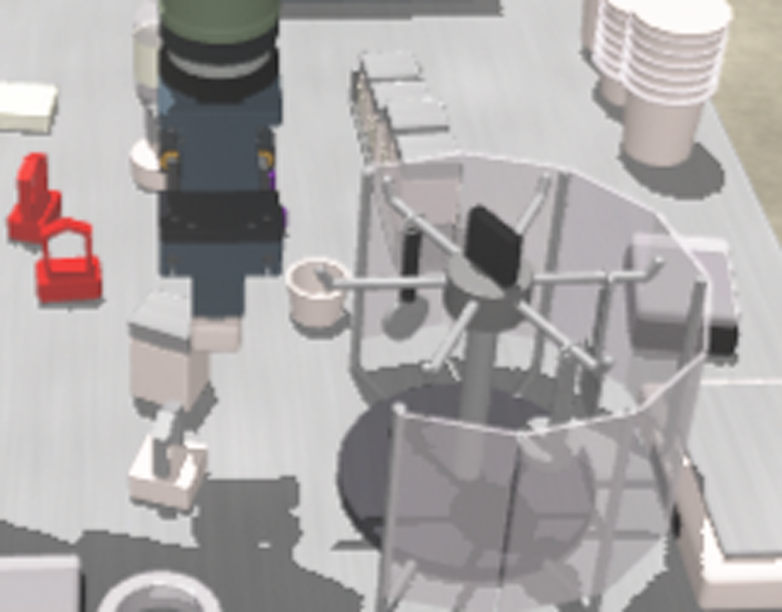

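View pics/w3.png

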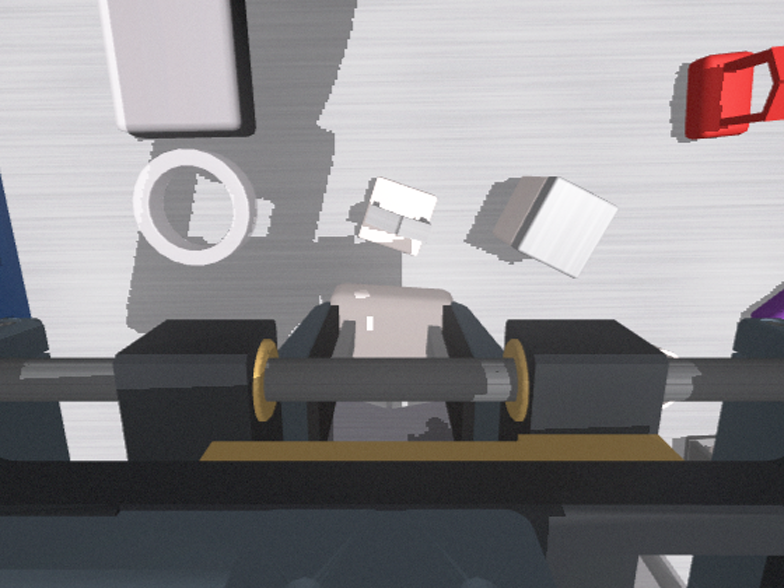

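```bash
cat >> h.py <<'E'
def car_lines(ax,ay,q):
    L=[]
    for k in range(6):
        a=np.radians(q+60*k); e=np.array([np.cos(a),np.sin(a)])
        L.append(np.array([[ax+e[0]*30,ay+e[1]*30,194],[ax+e[0]*113,ay+e[1]*113,194],[ax+e[0]*115,ay+e[1]*115,212]]))
    a=np.radians(q); e=np.array([np.cos(a),np.sin(a)]);n=np.array([-e[1],e[0]])
    c=np.array([ax,ay]); L.append(np.array([[*(c+s*22*e+t*6*n),243] for s,t in ((1,1),(1,-1),(-1,-1),(-1,1),(1,1))]))
    b=np.linspace(0,2*np.pi,50); L.append(np.c_[ax+30*np.cos(b),ay+30*np.sin(b),np.full(50,204)])
    L.append(np.c_[ax+95*np.cos(b),ay+95*np.sin(b),np.full(50,0)])
    return L
E
python3 - <<'E'
from h import *
a=env.grab_frame('scene'); b=env.grab_frame('side'); pa=env.camera_params('scene'); pb=env.camera_params('side')
O=[(press_lines('oblong',469.1,-187.1,-1,151.3),(0,255,0)),(car_lines(655,-188,-61),(0,0,255))]
overlay(a,pa,O,'s3o',(95,110,325,290),3.4)
overlay(b,pb,O,'d3o',(200,160,430,340),3.4)
E
```

```text
(no output)
```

View pics/s3o.png

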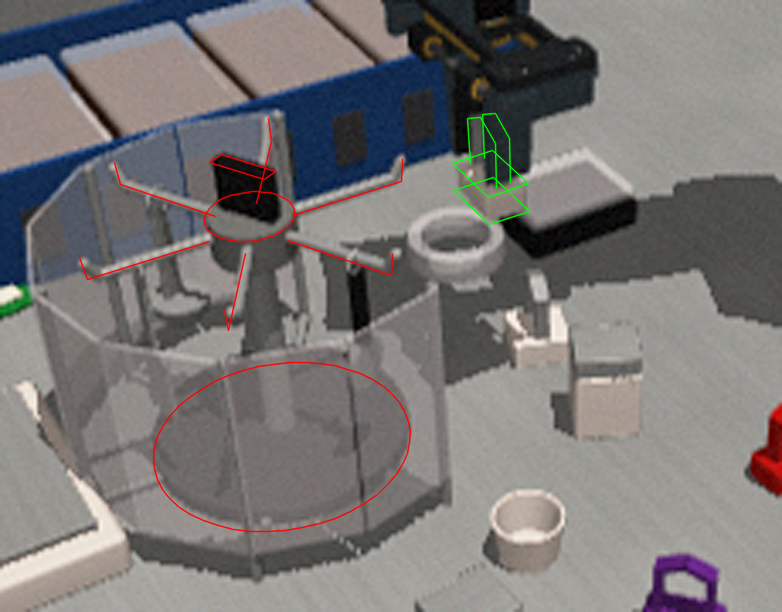

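View pics/d3o.png

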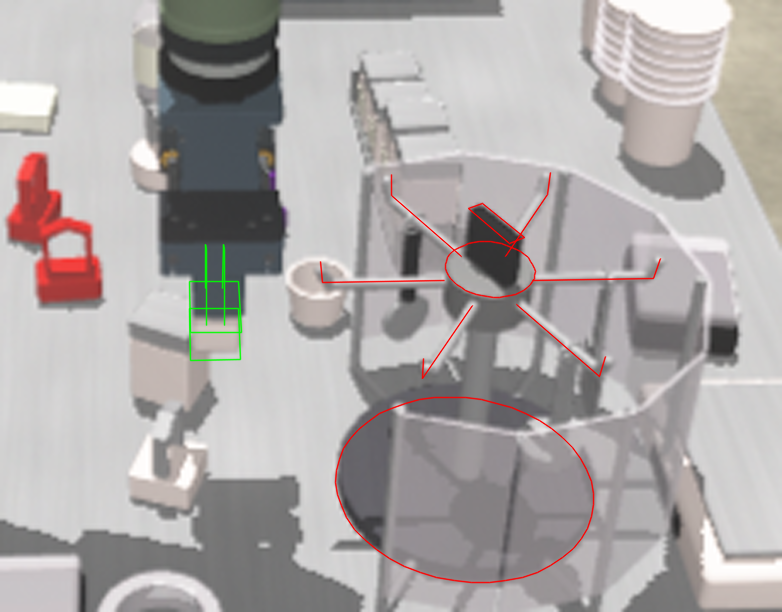

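Call:
{"api": "jog_arm", "payload": {
  "deltas": [
    [[-0.02,0,0,0,0.025],[-0.04,0,0,0,0.025],[-0.055,0,0,0,0.025],[-0.065,0,0,0,0.025],[-0.075,0,0,0,0.025],[-0.085,0,0,0,0.025],[-0.095,0,0,0,0.025],[-0.104,0,0,0,0.025],[-0.104,0,0,0,0.025],[-0.104,0,0,0,0.025]]
  ]
}}

```text
time_s: 7.1
ee_pos: [573.8, -189.4, 201.7]
ee_rot: [180.0, -0.0, 179.0]
force: [-0.4, 0.0, -1.3]
gripper_width: 40.3
```

Run:
```python
from h import *
s=env.state(); print(s['ee_pos'],s['ee_rot'],s['gripper_width'],s['force'])
a=env.grab_frame('scene'); b=env.grab_frame('side'); pa=env.camera_params('scene'); pb=env.camera_params('side')
overlay(a,pa,[],'s4',(95,110,325,290),3.4)
overlay(b,pb,[],'d4',(260,160,430,300),4.5)
```

```text
[ 573.83578451 -189.36788796  201.65505579] [ 1.79987276e+02 -4.60092457e-02  1.79038329e+02] 40.31531097383435 [-0.44550724  0.00324063 -1.33477133]
```

View pics/s4.png

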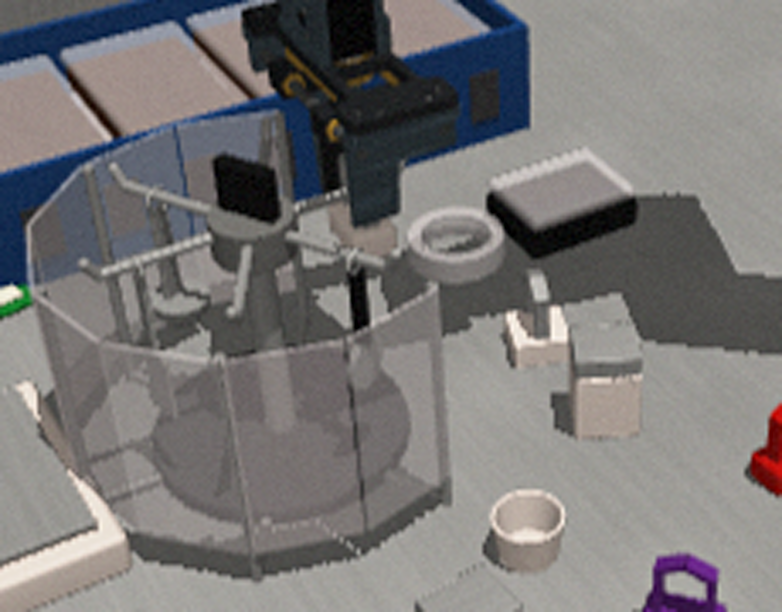

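View pics/d4.png

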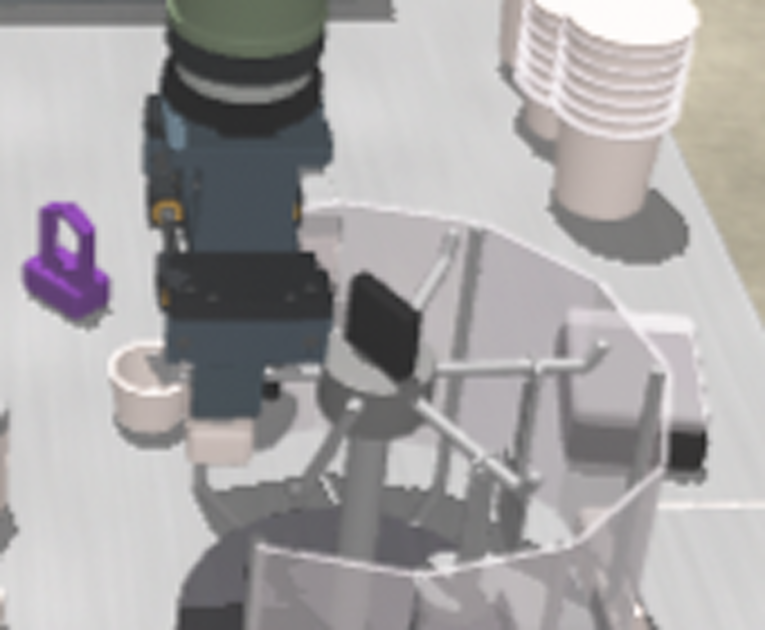

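Call:
{"api": "jog_arm", "payload": {
  "deltas": [
    [[0,0,0.005,0,0.025],[0,0,0.01,0,0.025],[0,0,0.014,0,0.025],[0,0,0.018,0,0.025],[0,0,0.02,0,0.025],[0,0,0.021,0,0.025],[0,0,0.021,0,0.025],[0,0,0.021,0,0.025]]
  ]
}}

```text
time_s: 7.87
ee_pos: [573.7, -189.6, 182.4]
ee_rot: [-180.0, 0.1, 179.0]
force: [-3.1, 0.7, 5.8]
gripper_width: 40.2
```

Call:
{"api": "jog_arm", "payload": {
  "deltas": [
    [[0,0,0.02,0,0.06],[0,0,0.02,0,0.06],[0,0,0.02,0,0.06],[0,0,0.02,0,0.06],[0,0,0.0,0,0.06],[0,0,-0.03,0,0.06],[0,0,-0.06,0,0.06],[0,0,-0.08,0,0.06],[0,0,-0.08,0,0.06]]
  ]
}}

```text
time_s: 8.62
ee_pos: [576.0, -190.2, 266.4]
ee_rot: [-179.8, 0.6, 179.0]
force: [0.6, -0.2, 1.4]
gripper_width: 59.9
```

Run:
```python
from h import *
s=env.state(); print(s['ee_pos'],s['ee_rot'],s['gripper_width'],s['force'],s['qpos'])
a=env.grab_frame('scene'); b=env.grab_frame('side'); pa=env.camera_params('scene'); pb=env.camera_params('side')
overlay(a,pa,[],'s5',(95,110,325,290),3.4)
overlay(b,pb,[],'d5',(260,160,430,300),4.5)
```

```text
[ 575.97216183 -190.19813274  266.4191241 ] [-179.81169424    0.57396223  179.0264068 ] 59.9075182087491 [ 0.64076604 -0.24131148  1.35055982] [-1.93619045e+01  1.98164624e+01  8.22751561e+01  2.42415652e-03
  7.73043245e+01 -1.08387888e+02]
```

View pics/s5.png

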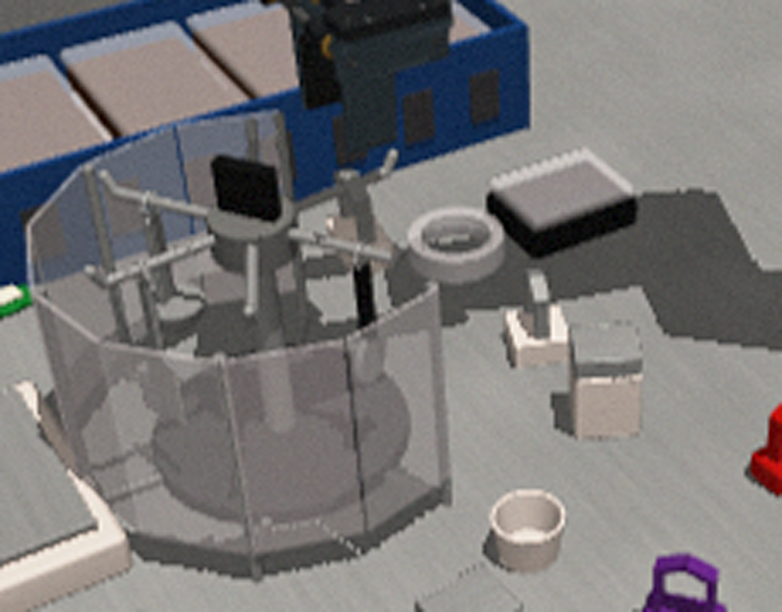

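View pics/d5.png

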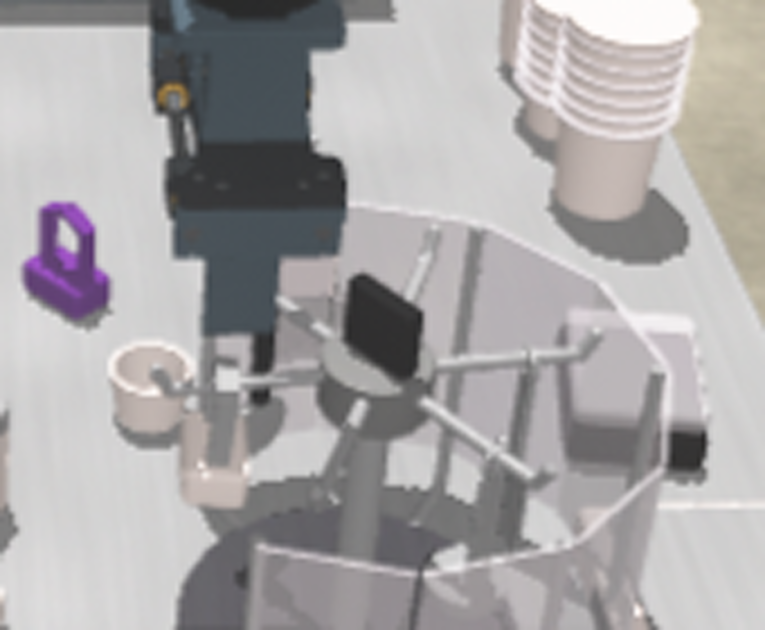

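Run:
```python
from h import *
goto(655,-189,280,32)
goto(655,-189,230,32)
```

```text
cur y-ang 89.0 q6 -108.4 turn 57.0 alt -123.0
row [-0.0811, 0.0018, -0.0184] 57.0 dist 83 rows 8
cur y-ang 89.0 q6 -108.4 turn 57.0 alt -123.0
row [-0.081, 0.0019, 0.0316] 57.0 dist 87 rows 8
```

Run:
```python
from h import *
s=env.state(); print(s['time_s'],s['ee_pos'],s['ee_rot'])
goto(655,-189,280,32)
```

```text
8.7167 [ 573.94796656 -189.45837434  261.49841174] [-1.79974030e+02  9.70770605e-02  1.79024596e+02]
cur y-ang 89.0 q6 -108.4 turn 57.0 alt -123.0
row [-0.0811, 0.0018, -0.0184] 57.0 dist 83 rows 8
```

Call:
{"api": "jog_arm", "payload": {
  "deltas": [
    [[-0.01,0,-0.018,7,0.06],[-0.081,0.002,-0.018,57,0.06],[-0.081,0.002,-0.018,57,0.06],[-0.081,0.002,-0.018,57,0.06],[-0.081,0.002,-0.018,57,0.06],[-0.081,0.002,-0.018,57,0.06],[-0.081,0.002,-0.018,57,0.06],[-0.081,0.002,-0.018,57,0.06],[-0.081,0.002,-0.018,57,0.06],[-0.081,0.002,-0.018,57,0.06]]
  ]
}}

```text
time_s: 9.55
ee_pos: [654.3, -188.6, 277.0]
ee_rot: [-179.9, -0.1, 122.2]
force: [-0.3, -0.0, -0.5]
gripper_width: 59.9
```

Run:
```python
from h import *
s=env.state(); print(s['ee_pos'],s['ee_rot'],s['gripper_width'],s['force'],s['qpos'])
save('wrist','w6')
a=env.grab_frame('scene'); b=env.grab_frame('side'); pa=env.camera_params('scene'); pb=env.camera_params('side')
overlay(a,pa,[],'s6',(95,110,325,290),3.4)
overlay(b,pb,[],'d6',(260,160,430,300),4.5)
```

```text
[ 654.3402213  -188.63058557  277.04077022] [-1.79885971e+02 -1.37785075e-01  1.22205714e+02] 59.862097887044456 [-0.32327686 -0.03108358 -0.54231999] [-1.70502727e+01  2.71682225e+01  6.91732950e+01  3.55769889e-03
  8.38372976e+01 -4.92565111e+01]
```

View pics/w6.png

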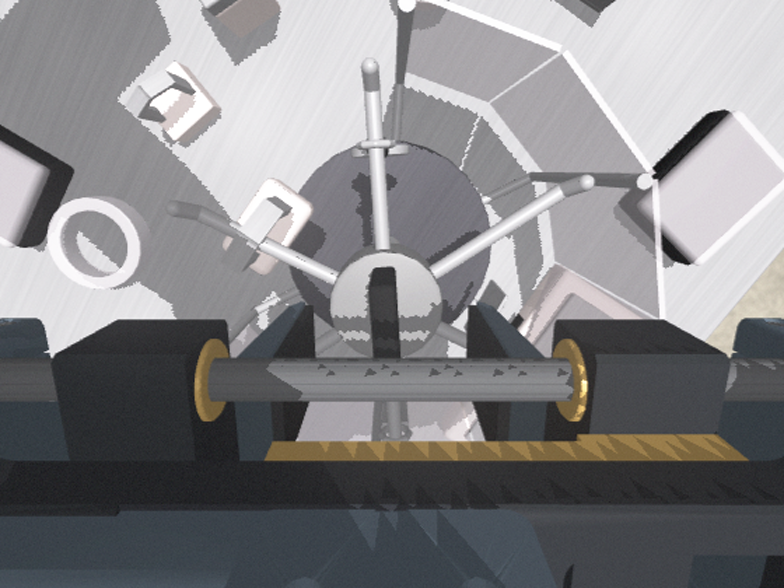

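View pics/d6.png

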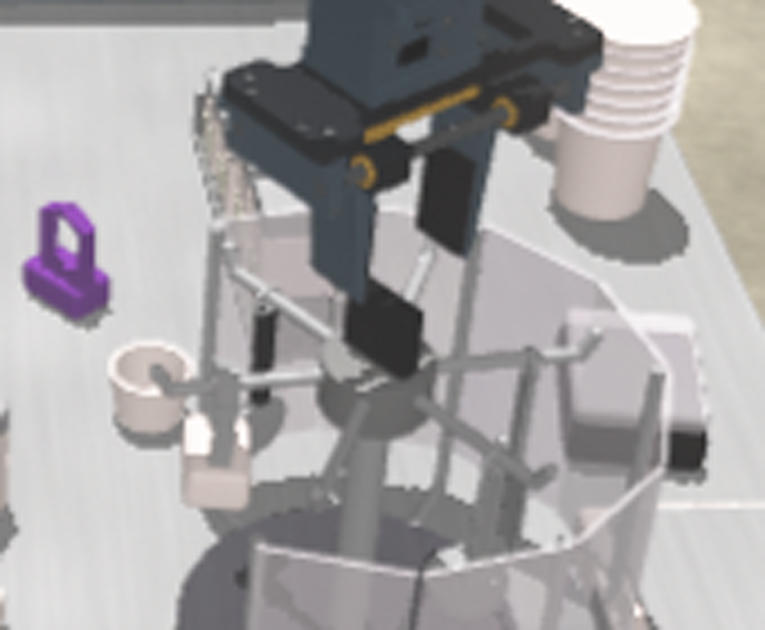

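View pics/s6.png

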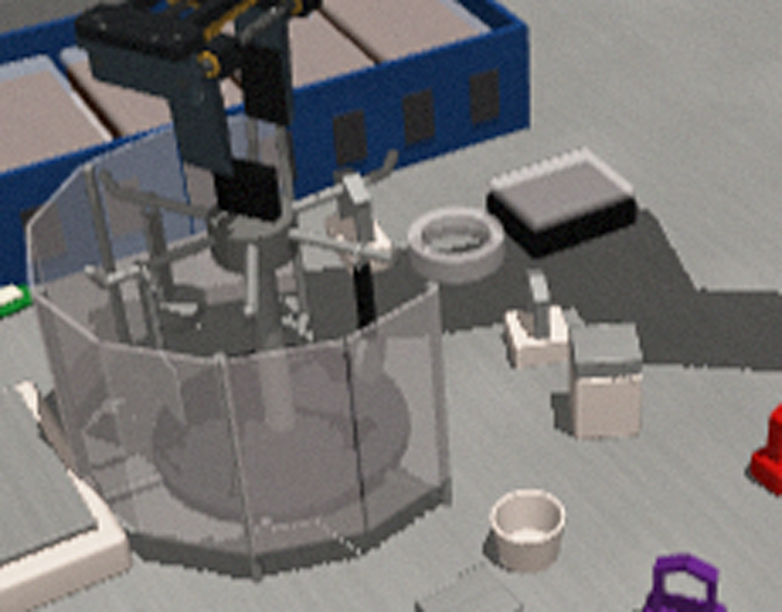

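Run:
```python
from h import *
p=env.camera_params('wrist')
tips={'180':(369,62),'b240':(170,207),'c120':(588,181)}
P={k:at_z(p,u/1.4,v/1.4,212) for k,(u,v) in tips.items()}
for k in P: print(k,P[k])
g=[at_z(p,u/1.4,v/1.4,204) for u,v in ((331,300),(441,297))]; print('hub edges',g,(g[0]+g[1])/2)
ax=np.array([655,-189])
for k in P: d=P[k][:2]-ax; print(k,np.degrees(np.arctan2(d[1],d[0]))%360,np.hypot(*d))
# fit axis from 3 tips at equal radius
A=np.array([P[k][:2] for k in P]); M=2*(A[1:]-A[0]); bb=(A[1:]**2).sum(1)-(A[0]**2).sum(); c=np.linalg.solve(M,bb); print('circumcentre',c,np.hypot(*(A[0]-c)))
for u,v in ((405,5),(646,182)): print('guard',at_z(p,u/1.4,v/1.4,195))
```

```text
180 [586.258221   -98.00198081 212.        ]
b240 [ 539.48329489 -202.0570439   212.        ]
c120 [699.70863036 -87.22574036 212.        ]
hub edges [array([ 627.53873841, -203.5743927 ,  204.        ]), array([ 674.70105469, -172.06194109,  204.        ])] [ 651.11989655 -187.81816689  204.        ]
180 127.06815092240558 114.0441654618893
b240 186.44886560037608 116.25229269078652
c120 66.28449433964397 111.1614211633862
circumcentre [ 652.25363018 -190.20898197] 113.3910273989611
guard [585.16718601 -65.83156909 195.        ]
guard [731.07358572 -68.59148732 195.        ]
```

Run:
```python
from h import *
print(env.state()['ee_pos'])
goto(652.5,-190,230,36.5)
```

```text
[ 654.6019911  -188.75033612  278.18055255]
cur y-ang 32.1 q6 -49.2 turn -4.4 alt 175.6
row [0.0, -0.0024, 0.0482] -4.4 dist 48 rows 2
```

Call:
{"api": "jog_arm", "payload": {
  "deltas": [
    [[0,-0.002,0,-4.4,0.06],[0,-0.002,0.02,-4.4,0.06],[0,-0.002,0.04,-4.4,0.06],[0,-0.002,0.049,-4.4,0.06],[0,-0.002,0.049,-4.4,0.06],[0,-0.002,0.049,-4.4,0.03],[0,-0.002,0.049,-4.4,0.006],[0,-0.002,0.049,-4.4,0.006],[0,-0.002,0.049,-4.4,0.006],[0,-0.002,0.049,-4.4,0.006],[0,-0.002,0.049,-4.4,0.006],[0,-0.002,0.049,-4.4,0.006]]
  ],
  "grip_force": 20
}}

```text
time_s: 10.7
ee_pos: [653.2, -189.8, 230.2]
ee_rot: [180.0, 0.0, 126.4]
force: [-0.3, -0.5, 0.4]
gripper_width: 16.4
```

Call:
{"api": "jog_arm", "payload": {
  "deltas": [
    [[0,0,0,0,0.006],[0,0,0,0,0.006],[0,0,0,0,0.006]]
  ]
}}

```text
time_s: 10.95
ee_pos: [652.4, -190.4, 230.1]
ee_rot: [-179.9, -0.0, 126.4]
force: [-4.3, -2.5, 3.2]
gripper_width: 11.6
```

Call:
{"api": "jog_arm", "payload": {
  "deltas": [
    [[0,0,0,1,0.006],[0,0,0,3,0.006],[0,0,0,6,0.006],[0,0,0,10,0.006],[0,0,0,14,0.006],[0,0,0,18,0.006],[0,0,0,22,0.006],[0,0,0,26,0.006],[0,0,0,30,0.006],[0,0,0,34,0.006],[0,0,0,38,0.006],[0,0,0,42,0.006],[0,0,0,46,0.006],[0,0,0,50,0.006],[0,0,0,54,0.006],[0,0,0,58,0.006],[0,0,0,61,0.006],[0,0,0,64,0.006],[0,0,0,66,0.006],[0,0,0,66,0.006]]
  ]
}}

```text
time_s: 12.62
ee_pos: [654.2, -190.3, 230.1]
ee_rot: [179.8, -0.0, 60.3]
force: [1.4, -2.8, 0.7]
gripper_width: 11.9
```

Run:
```python
from h import *
s=env.state(); print(s['ee_pos'],s['ee_rot'],s['gripper_width'],s['force'],s['torque'],s['qpos'])
a=env.grab_frame('scene'); b=env.grab_frame('side'); pa=env.camera_params('scene'); pb=env.camera_params('side')
overlay(a,pa,[],'s7',(95,110,325,290),3.4)
overlay(b,pb,[],'d7',(260,160,430,300),4.5)
```

```text
[ 654.18680824 -190.33956626  230.09271192] [ 1.79843560e+02 -2.15333759e-02  6.03475672e+01] 11.915083295420963 [ 1.41861516 -2.79163805  0.74397864] [-0.53969414  0.21491523 -0.06188127] [-1.71838553e+01  2.80596338e+01  7.42874285e+01 -1.30604414e-02
  7.74955383e+01  1.24714171e+01]
```

View pics/s7.png

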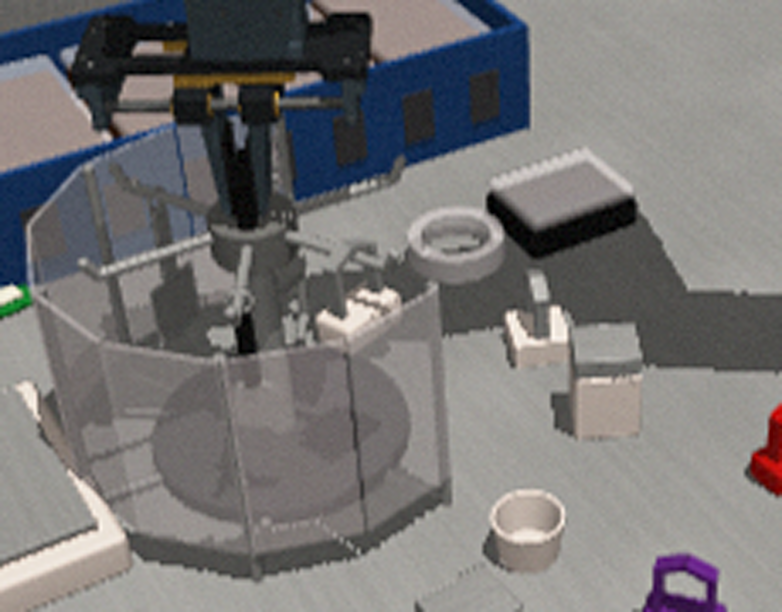

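View pics/d7.png

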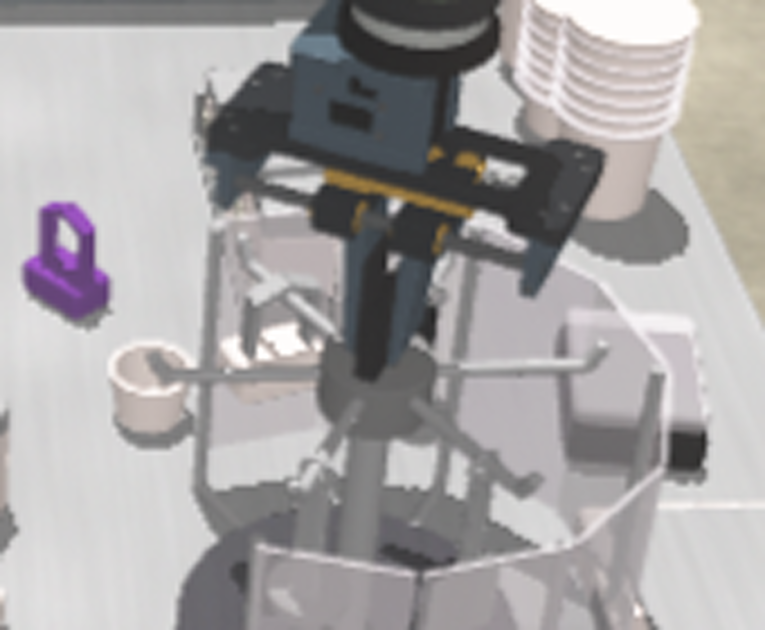

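Call:
{"api": "jog_arm", "payload": {
  "deltas": [
    [[0,0,0,0,0.05],[0,0,0,0,0.05],[0,0,0,0,0.05],[0,0,0,0,0.05],[0,0,-0.03,0,0.06],[0,0,-0.06,0,0.09],[0,0,-0.06,0,0.09]]
  ]
}}

```text
time_s: 13.3
ee_pos: [655.3, -190.1, 296.6]
ee_rot: [179.4, -0.2, 60.4]
force: [-0.4, -0.6, 1.3]
gripper_width: 55.6
```

Run:
```python
from h import *
env.grab_frame('side')
s=env.state(); print(s['ee_pos'],s['ee_rot'],s['gripper_width'],s['force'])
goto(435,-184,250,70)
```

```text
[ 654.49366074 -189.94458353  293.92383583] [ 1.79583432e+02 -1.23536235e-01  6.04413715e+01] 59.67695393666081 [-0.40956801  0.46788002 -0.68962357]
cur y-ang -29.6 q6 12.4 turn 80.4 alt -99.6
row [-0.1032, -0.1942, 0.0423] 80.4 dist 224 rows 12
```

Call:
{"api": "jog_arm", "payload": {
  "deltas": [
    [[-0.103,-0.194,0.042,-99.6,0.09],[-0.103,-0.194,0.042,-99.6,0.09],[-0.103,-0.194,0.042,-99.6,0.09],[-0.103,-0.194,0.042,-99.6,0.09],[-0.103,-0.194,0.042,-99.6,0.09],[-0.103,-0.194,0.042,-99.6,0.09],[-0.103,-0.194,0.042,-99.6,0.09],[-0.103,-0.194,0.042,-99.6,0.09],[-0.103,-0.194,0.042,-99.6,0.09],[-0.103,-0.194,0.042,-99.6,0.09],[-0.103,-0.194,0.042,-99.6,0.09],[-0.103,-0.194,0.042,-99.6,0.09],[-0.103,-0.194,0.042,-99.6,0.09],[-0.103,-0.194,0.042,-99.6,0.09],[-0.103,-0.194,0.042,-99.6,0.09]]
  ]
}}

```text
time_s: 14.6
ee_pos: [432.9, -183.2, 247.0]
ee_rot: [180.0, -0.1, 160.1]
force: [-0.4, 0.6, -0.4]
gripper_width: 89.8
```

Run:
```python
from h import *
b=env.grab_frame('side'); pb=env.camera_params('side')
im,p=save('wrist','w8')
s=env.state(); print(s['ee_pos'],s['ee_rot'],s['gripper_width'],s['force'])
goto(435,-184,130,70)
overlay(b,pb,[(press_lines('square',435,-184,-20),(0,0,255)),(press_lines('round',437,212,16),(255,0,0))],'d8',(200,160,430,340),3.4)
overlay(im,p,[(press_lines('square',435,-184,-20),(0,0,255))],'w8o',(150,100,420,300),3)
```

```text
[ 433.08429562 -183.32431468  247.25407087] [ 1.79976793e+02 -8.06611458e-02  1.59862165e+02] 89.6825661010033 [-0.0623552  -0.04397915  0.09142922]
cur y-ang 69.9 q6 -94.2 turn -0.1 alt 179.9
row [-0.0022, -0.0, 0.1173] -0.1 dist 117 rows 3
```

View pics/d8.png

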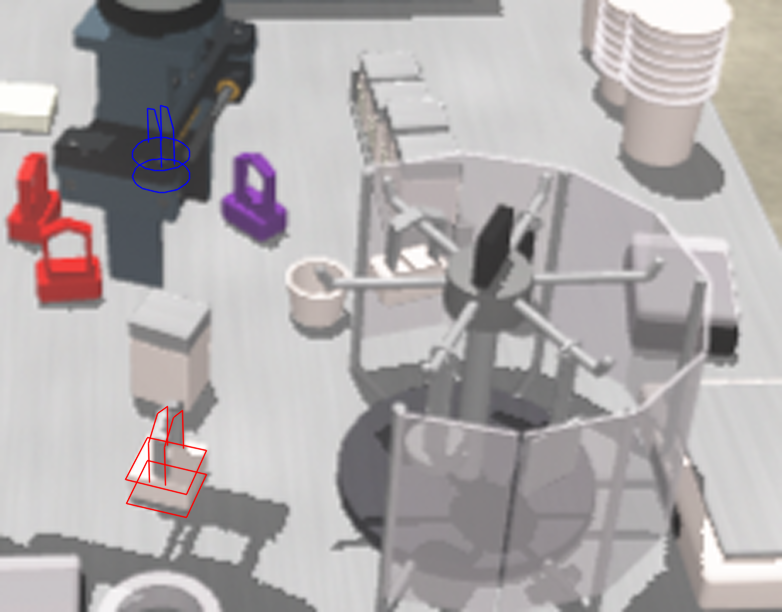

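View pics/w8o.png

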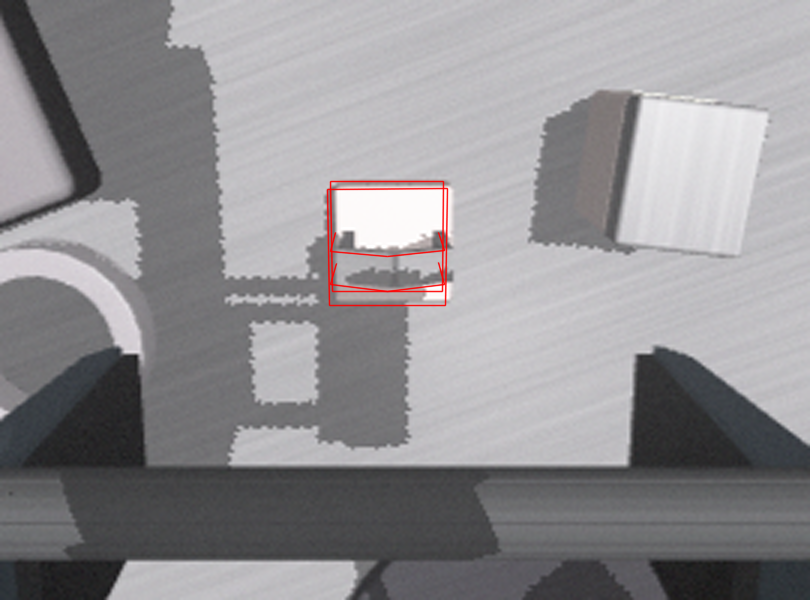

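Call:
{"api": "jog_arm", "payload": {
  "deltas": [
    [[-0.002,0.001,0.04,0,0.066],[-0.002,0.001,0.08,0,0.066],[-0.002,0.001,0.11,0,0.066],[-0.002,0.001,0.14,0,0.066],[-0.002,0.001,0.17,0,0.066],[-0.002,0.001,0.19,0,0.066],[-0.002,0.001,0.197,0,0.066],[-0.002,0.001,0.197,0,0.066],[-0.002,0.001,0.197,0,0.025],[-0.002,0.001,0.197,0,0.025],[-0.002,0.001,0.197,0,0.025],[-0.002,0.001,0.197,0,0.025],[-0.002,0.001,0.197,0,0.025],[-0.002,0.001,0.197,0,0.025],[-0.002,0.001,0.197,0,0.025]]
  ],
  "grip_force": 20
}}

```text
time_s: 15.95
ee_pos: [436.5, -183.5, 51.9]
ee_rot: [180.0, 0.1, 160.0]
force: [-0.7, 1.4, 6.5]
gripper_width: 40.2
```

Run:
```python
from h import *
s=env.state(); print(s['ee_pos'],s['ee_rot'],s['gripper_width'],s['force'])
goto(470,-190,202,90)
```

```text
[ 436.52525477 -183.50316404   51.86393267] [1.79984439e+02 1.21113782e-01 1.60011331e+02] 40.171871615609874 [-0.66378858  1.43261588  6.54482742]
cur y-ang 70.0 q6 -94.2 turn -20.0 alt 160.0
row [-0.034, 0.0054, -0.1501] -20.0 dist 154 rows 4
```

Call:
{"api": "jog_arm", "payload": {
  "deltas": [
    [[0,0,-0.02,0,0.025],[0,0,-0.06,0,0.025],[0,0,-0.1,0,0.025],[-0.034,0.005,-0.152,-20,0.025],[-0.034,0.005,-0.152,-20,0.025],[-0.034,0.005,-0.152,-20,0.025],[-0.034,0.005,-0.152,-20,0.025],[-0.034,0.005,-0.152,-20,0.025]]
  ]
}}

```text
time_s: 16.62
ee_pos: [468.5, -190.0, 202.2]
ee_rot: [180.0, -0.1, 179.9]
force: [-0.2, 1.3, -1.9]
gripper_width: 40.0
```

Run:
```python
from h import *
a=env.grab_frame('scene'); b=env.grab_frame('side'); pa=env.camera_params('scene'); pb=env.camera_params('side')
s=env.state(); print(s['ee_pos'],s['ee_rot'],s['gripper_width'],s['force'])
x,y,z=s['ee_pos']
O=[(press_lines('square',x,y,0,z-51.5),(0,255,0)),(car_lines(653.5,-190,-120),(0,0,255))]
overlay(a,pa,O,'s9o',(95,110,325,290),3.4)
overlay(b,pb,O,'d9o',(200,160,430,340),3.4)
```

```text
[ 468.22178021 -189.91066665  201.69530309] [ 1.79930490e+02 -1.65866000e-01  1.79904972e+02] 39.764347470280335 [ 0.03600634  0.0887649  -1.81068411]
```

View pics/s9o.png

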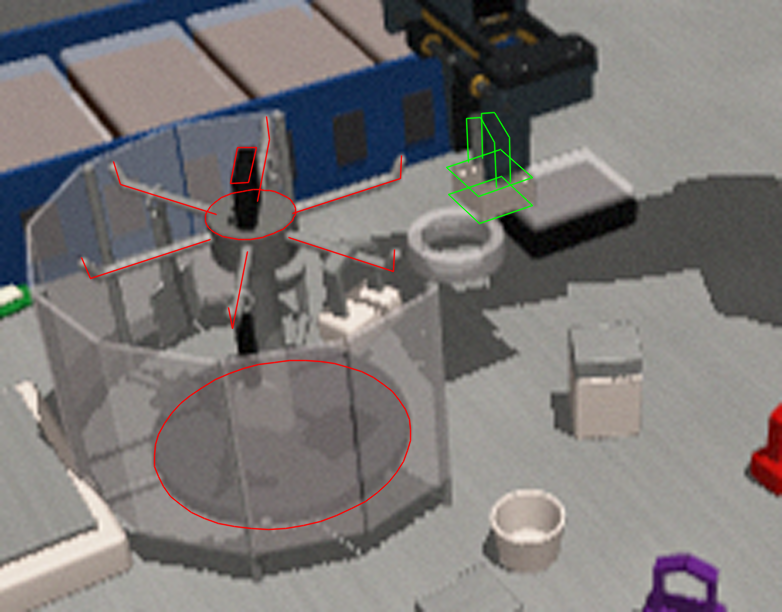

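View pics/d9o.png

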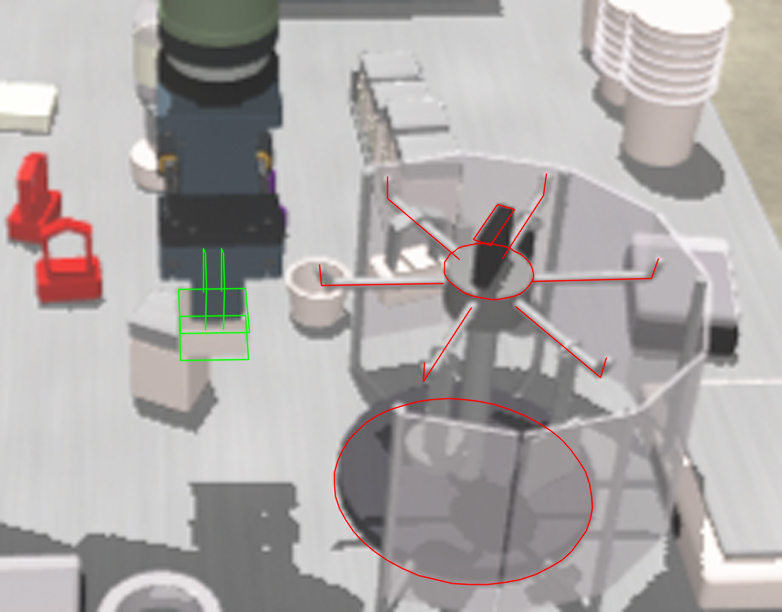

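Call:
{"api": "jog_arm", "payload": {
  "deltas": [
    [[-0.02,0,0,0,0.025],[-0.04,0,0,0,0.025],[-0.055,0,0,0,0.025],[-0.065,0,0,0,0.025],[-0.075,0,0,0,0.025],[-0.085,0,0,0,0.025],[-0.095,0,0,0,0.025],[-0.103,0,0,0,0.025],[-0.103,0,0,0,0.025],[-0.103,0,0,0,0.025]]
  ]
}}

```text
time_s: 17.55
ee_pos: [572.4, -190.2, 202.7]
ee_rot: [180.0, -0.0, -180.0]
force: [0.1, 0.3, -1.2]
gripper_width: 40.1
```

Run:
```python
from h import *
b=env.grab_frame('side'); pb=env.camera_params('side')
s=env.state(); print(s['ee_pos'],s['ee_rot'],s['gripper_width'],s['force'])
overlay(b,pb,[],'d10',(260,160,430,300),4.5)
```

```text
[ 572.05322111 -190.20556202  202.76706227] [ 1.79983786e+02 -5.17177068e-02 -1.79976114e+02] 39.75015630805863 [-0.79436771 -0.2335684  -1.27457201]
```

View pics/d10.png

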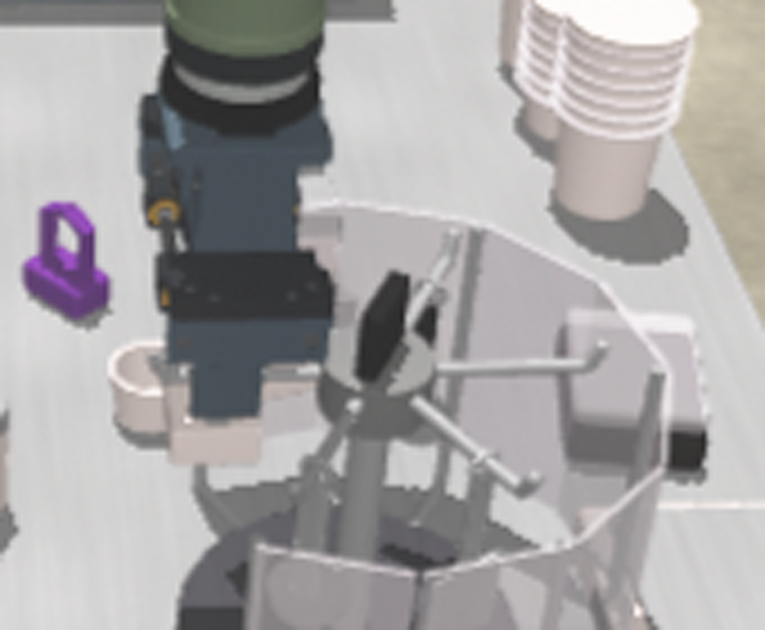

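Call:
{"api": "jog_arm", "payload": {
  "deltas": [
    [[0,0,0.005,0,0.025],[0,0,0.01,0,0.025],[0,0,0.014,0,0.025],[0,0,0.017,0,0.025],[0,0,0.019,0,0.025],[0,0,0.02,0,0.025],[0,0,0.02,0,0.025],[0,0,0.02,0,0.025]]
  ]
}}

```text
time_s: 18.27
ee_pos: [572.2, -190.4, 183.6]
ee_rot: [-180.0, 0.0, -180.0]
force: [-2.5, -1.5, 2.9]
gripper_width: 39.7
```

Call:
{"api": "jog_arm", "payload": {
  "deltas": [
    [[0,0,0,0,0.055],[0,0,0,0,0.055],[0,0,0,0,0.055],[0,0,0,0,0.055],[0,0,0,0,0.055],[0,0,-0.01,0,0.055],[0,0,-0.03,0,0.055],[0,0,-0.06,0,0.055],[0,0,-0.095,0,0.055],[0,0,-0.095,0,0.055]]
  ]
}}

```text
time_s: 19.1
ee_pos: [575.4, -191.3, 286.2]
ee_rot: [-179.7, 0.8, -180.0]
force: [1.5, -0.5, 0.6]
gripper_width: 55.3
```

Run:
```python
from h import *
a=env.grab_frame('scene'); b=env.grab_frame('side'); pa=env.camera_params('scene'); pb=env.camera_params('side')
s=env.state(); print(s['ee_pos'],s['ee_rot'],s['gripper_width'],s['force'],s['qpos'])
overlay(a,pa,[],'s11',(95,110,325,290),3.4)
overlay(b,pb,[],'d11',(260,160,430,300),4.5)
goto(653.5,-190,280,-30)
```

```text
[ 573.21556023 -190.51128608  280.33067156] [-179.91791776    0.25317798 -179.9715197 ] 55.17910460011584 [-1.01439489  0.05504733 -0.12734162] [-1.94791715e+01  1.94138114e+01  8.09014540e+01  7.29771411e-03
  7.94186800e+01 -1.09508794e+02]
cur y-ang 90.0 q6 -109.5 turn -60.0 alt 120.0
row [-0.0803, 0.0005, 0.0007] -60.0 dist 80 rows 9
```

View pics/s11.png

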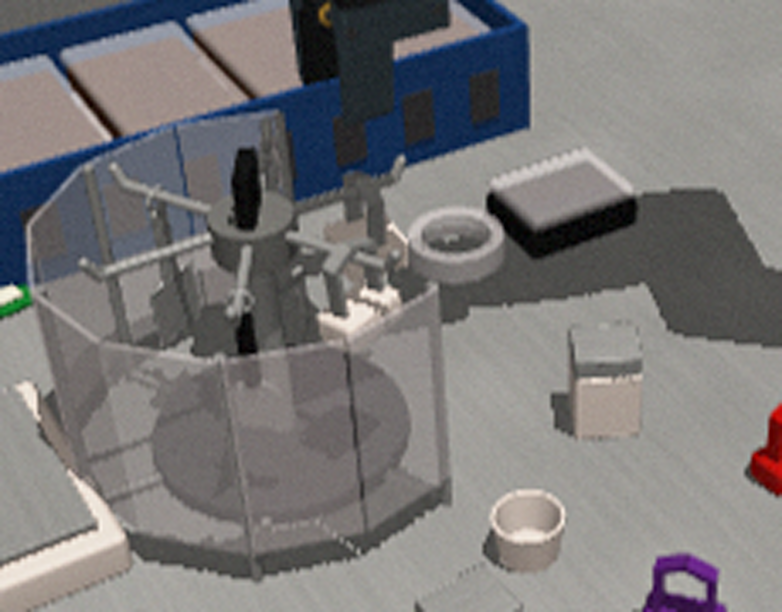

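View pics/d11.png

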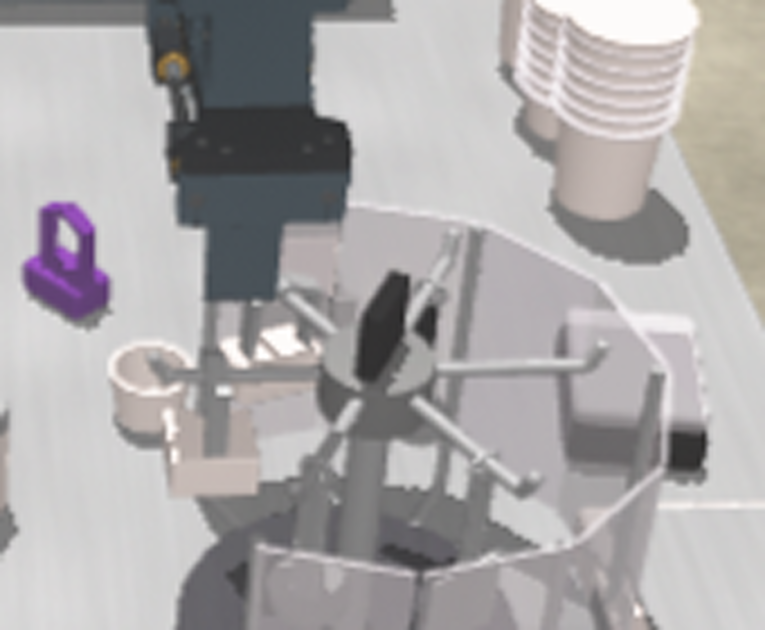

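Call:
{"api": "jog_arm", "payload": {
  "deltas": [
    [[0,0,0,7,0.065],[-0.08,0,0,120,0.065],[-0.08,0,0,120,0.065],[-0.08,0,0,120,0.065],[-0.08,0,0,120,0.065],[-0.08,0,0,120,0.065],[-0.08,0,0,120,0.065],[-0.08,0,0,120,0.065],[-0.08,0,0,120,0.065],[-0.08,0,0,120,0.065],[-0.08,0,0,120,0.065],[-0.08,0,0,120,0.065],[-0.08,0,0,120,0.065],[-0.08,0,0,120,0.065],[-0.08,0,0,120,0.065],[-0.08,0,0,120,0.065],[-0.08,0,0,120,0.065],[-0.08,0,0,120,0.065],[-0.08,0,0,120,0.065]]
  ]
}}

```text
time_s: 20.78
ee_pos: [652.0, -190.1, 276.7]
ee_rot: [-179.9, 0.0, 60.2]
force: [0.0, 0.8, 0.2]
gripper_width: 64.9
```

Run:
```python
from h import *
im,p=save('wrist','w12')
s=env.state(); print(s['ee_pos'],s['ee_rot'],s['gripper_width'],s['force'],s['qpos'])
goto(653.5,-190,230,-30)
```

```text
[ 652.11481394 -190.11370805  276.97199261] [-1.79897363e+02  1.67072460e-02  6.01636170e+01] 64.94072089702588 [-0.17180872 -0.46943323  0.14950179] [-1.72261401e+01  2.69555318e+01  6.95345545e+01  6.14147777e-03
  8.36137229e+01  1.26095692e+01]
cur y-ang -29.8 q6 12.6 turn 0.2 alt -179.8
row [0.0008, 0.0012, 0.047] 0.2 dist 47 rows 2
```

View pics/w12.png

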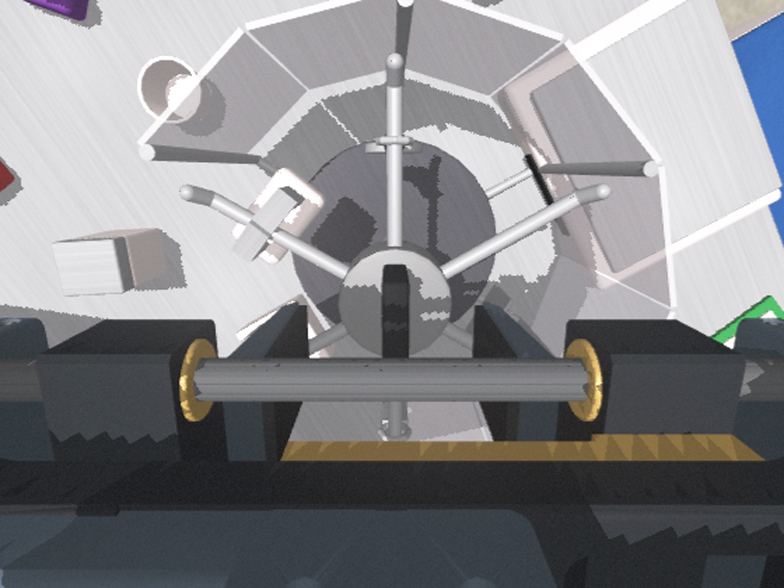

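Call:
{"api": "jog_arm", "payload": {
  "deltas": [
    [[0.001,0.002,0.02,0,0.06],[0.001,0.002,0.04,0,0.06],[0.001,0.002,0.048,0,0.04],[0.001,0.002,0.048,0,0.006],[0.001,0.002,0.048,0,0.006],[0.001,0.002,0.048,0,0.006],[0.001,0.002,0.048,0,0.006],[0.001,0.002,0.048,0,0.006],[0.001,0.002,0.048,0,0.006],[0.001,0.002,0.048,0,0.006],[0.001,0.002,0.048,0,0.006],[0.001,0.002,0.048,0,0.006],[0.001,0.002,0.048,0,0.006]]
  ],
  "grip_force": 20
}}

```text
time_s: 21.92
ee_pos: [654.3, -190.1, 230.6]
ee_rot: [-180.0, -0.0, 60.0]
force: [-3.2, 1.8, 5.5]
gripper_width: 12.2
```

Call:
{"api": "jog_arm", "payload": {
  "deltas": [
    [[0,0,0,-1,0.006],[0,0,0,-4,0.006],[0,0,0,-8,0.006],[0,0,0,-13,0.006],[0,0,0,-18,0.006],[0,0,0,-24,0.006],[0,0,0,-30,0.006],[0,0,0,-36,0.006],[0,0,0,-42,0.006],[0,0,0,-48,0.006],[0,0,0,-54,0.006],[0,0,0,-60,0.006],[0,0,0,-66,0.006],[0,0,0,-71,0.006],[0,0,0,-76,0.006],[0,0,0,-81,0.006],[0,0,0,-85,0.006],[0,0,0,-88,0.006],[0,0,0,-90,0.006],[0,0,0,-90,0.006]]
  ]
}}

```text
time_s: 23.58
ee_pos: [651.8, -190.8, 230.5]
ee_rot: [-179.8, -0.3, 150.1]
force: [-10.5, -0.0, 8.2]
gripper_width: 11.8
```

Call:
{"api": "jog_arm", "payload": {
  "deltas": [
    [[0,0,0,0,0.065],[0,0,0,0,0.065],[0,0,0,0,0.065],[0,0,0,0,0.065],[0,0,0,0,0.065],[0,0,0,0,0.065],[0,0,0,0,0.065]]
  ]
}}

```text
time_s: 24.17
ee_pos: [654.8, -190.3, 229.7]
ee_rot: [180.0, -0.0, 150.0]
force: [-0.2, 1.0, 0.6]
gripper_width: 55.7
```

Run:
```python
from h import *
a=env.grab_frame('scene'); b=env.grab_frame('side'); pa=env.camera_params('scene'); pb=env.camera_params('side')
s=env.state(); print(s['ee_pos'],s['ee_rot'],s['gripper_width'],s['force'],s['qpos'])
overlay(a,pa,[],'s13',(95,110,325,290),3.4)
overlay(b,pb,[],'d13',(260,160,430,300),4.5)
```

```text
[ 654.74727293 -190.37588076  229.86614862] [1.79995215e+02 3.68050576e-03 1.50028979e+02] 63.51113355256782 [-0.58361071 -0.09480661  0.83946771] [-1.71806153e+01  2.81988922e+01  7.40836407e+01  3.94181703e-03
  7.77128186e+01 -7.72104327e+01]
```

View pics/d13.png

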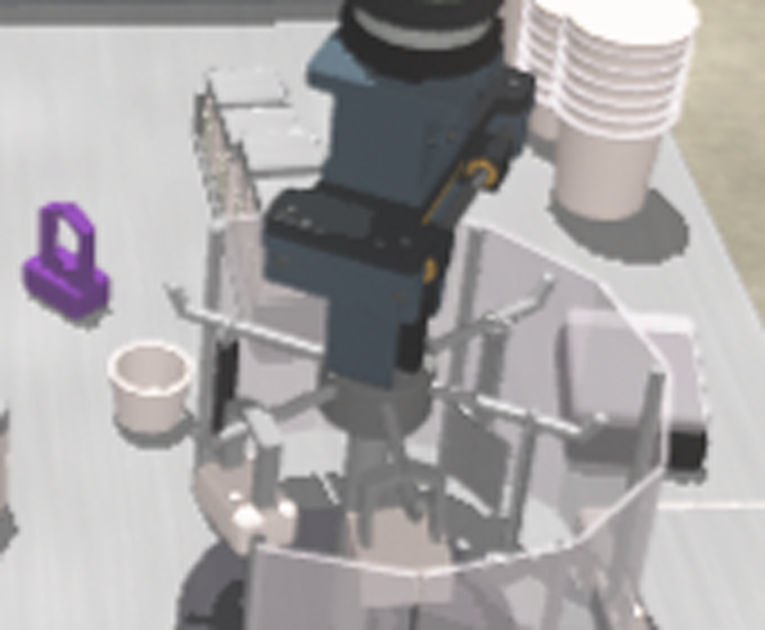

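View pics/s13.png

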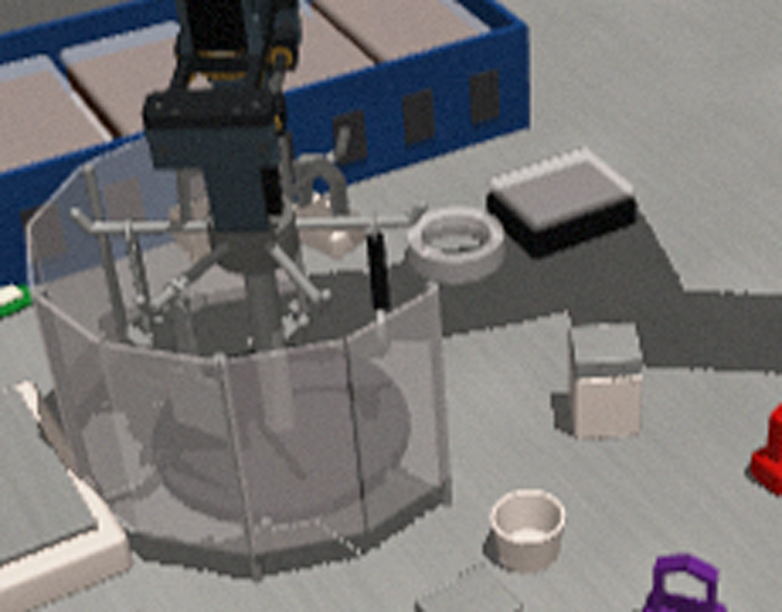

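Call:
{"api": "jog_arm", "payload": {
  "deltas": [
    [[0.0005,0,0,90,0.065],[0.0005,0,0,90,0.065],[0.0005,0,0,90,0.065],[0.0005,0,0,90,0.065],[0.0005,0,0,90,0.065],[0.0005,0,0,90,0.065],[0.0005,0,0,90,0.065],[0.0005,0,0,90,0.065],[0.0005,0,0,90,0.065],[0.0005,0,0,90,0.065],[0.0005,0,0,90,0.065],[0.0005,0,0,90,0.065],[0.0005,0,0,90,0.065],[0.0005,0,0,90,0.065],[0.0005,0,0,90,0.02],[0.0005,0,0,90,0.006],[0.0005,0,0,90,0.006],[0.0005,0,0,90,0.006],[0.0005,0,0,90,0.006],[0.0005,0,0,90,0.006]]
  ],
  "grip_force": 20
}}

```text
time_s: 25.93
ee_pos: [654.3, -190.1, 229.9]
ee_rot: [180.0, -0.0, 60.1]
force: [0.9, -0.6, 0.2]
gripper_width: 43.9
```

Call:
{"api": "jog_arm", "payload": {
  "deltas": [
    [[0,0,0,0,0.006],[0,0,0,0,0.006],[0,0,0,0,0.006],[0,0,0,0,0.006]]
  ]
}}

```text
time_s: 26.27
ee_pos: [654.3, -190.1, 229.9]
ee_rot: [180.0, -0.0, 60.0]
force: [0.5, -0.7, -0.1]
gripper_width: 43.9
```

Call:
{"api": "jog_arm", "payload": {
  "deltas": [
    [[0,0,0,0,0.07],[0,0,0,0,0.07],[0,0,0,0,0.07],[0,0,0,0,0.07],[0,0,0,90,0.07],[0,0,0,90,0.07],[0,0,0,90,0.07],[0,0,0,90,0.07],[0,0,0,90,0.07],[0,0,0,90,0.07],[0,0,0,90,0.07],[0,0,0,90,0.07],[0,0,0,90,0.07],[0,0,0,90,0.07],[0,0,0,90,0.07],[0,0,0,90,0.07],[0,0,0,90,0.07],[0,0,0,90,0.07],[0,0,0,90,0.02],[0,0,0,90,0.006]]
  ],
  "grip_force": 20
}}

```text
time_s: 27.93
ee_pos: [654.2, -190.1, 229.9]
ee_rot: [-180.0, 0.0, -29.9]
force: [-0.4, -0.5, 0.2]
gripper_width: 59.6
```

Call:
{"api": "jog_arm", "payload": {
  "deltas": [
    [[0,0,0,0,0.006],[0,0,0,0,0.006],[0,0,0,0,0.006],[0,0,0,0,0.006],[0,0,0,0,0.006],[0,0,0,0,0.006],[0,0,0,0,0.006],[0,0,0,0,0.006]]
  ]
}}

```text
time_s: 28.6
ee_pos: [653.3, -191.7, 229.9]
ee_rot: [179.8, 0.0, -30.0]
force: [-2.9, -4.3, 0.1]
gripper_width: 11.8
```

Call:
{"api": "jog_arm", "payload": {
  "deltas": [
    [[0,0,0,-1,0.006],[0,0,0,-4,0.006],[0,0,0,-8,0.006],[0,0,0,-13,0.006],[0,0,0,-18,0.006],[0,0,0,-24,0.006],[0,0,0,-30,0.006],[0,0,0,-36,0.006],[0,0,0,-42,0.006],[0,0,0,-48,0.006],[0,0,0,-54,0.006],[0,0,0,-60,0.006],[0,0,0,-66,0.006],[0,0,0,-71,0.006],[0,0,0,-76,0.006],[0,0,0,-81,0.006],[0,0,0,-85,0.006],[0,0,0,-88,0.006],[0,0,0,-90,0.006],[0,0,0,-90,0.006]]
  ]
}}

```text
time_s: 30.27
ee_pos: [653.3, -191.8, 229.9]
ee_rot: [-180.0, 0.2, 60.1]
force: [-3.1, -3.9, 0.1]
gripper_width: 11.8
```

Call:
{"api": "jog_arm", "payload": {
  "deltas": [
    [[0,0,0,0,0.065],[0,0,0,0,0.065],[0,0,0,0,0.065],[0,0,0,0,0.065],[0,0,0,0,0.065],[0,0,-0.02,0,0.065],[0,0,-0.05,0,0.065],[0,0,-0.065,0,0.065],[0,0,-0.065,0,0.065]]
  ]
}}

```text
time_s: 31.02
ee_pos: [655.8, -190.4, 299.6]
ee_rot: [179.5, -0.1, 60.0]
force: [0.3, 0.3, 0.7]
gripper_width: 64.8
```

Run:
```python
from h import *
a,pa=save('scene','s14'); b=env.grab_frame('side'); pb=env.camera_params('side')
im,p=save('wrist','w14')
s=env.state(); print(s['ee_pos'],s['ee_rot'],s['gripper_width'],s['force'],s['qpos'])
overlay(b,pb,[],'d14',(200,120,430,320),3.4)
goto(437,212,250,106)
```

```text
[ 653.80639455 -189.87532881  293.71491304] [-1.79894348e+02  1.46691699e-02  6.00320890e+01] 65.31315790671715 [-0.79407255 -0.34881211 -0.15418421] [-1.71662161e+01  2.68522100e+01  6.73809909e+01  9.12912612e-03
  8.58730748e+01  1.28010430e+01]
cur y-ang -30.0 q6 12.8 turn 44.0 alt -136.0
row [0.2399, -0.3885, 0.0444] 44.0 dist 459 rows 12
```

View pics/d14.png

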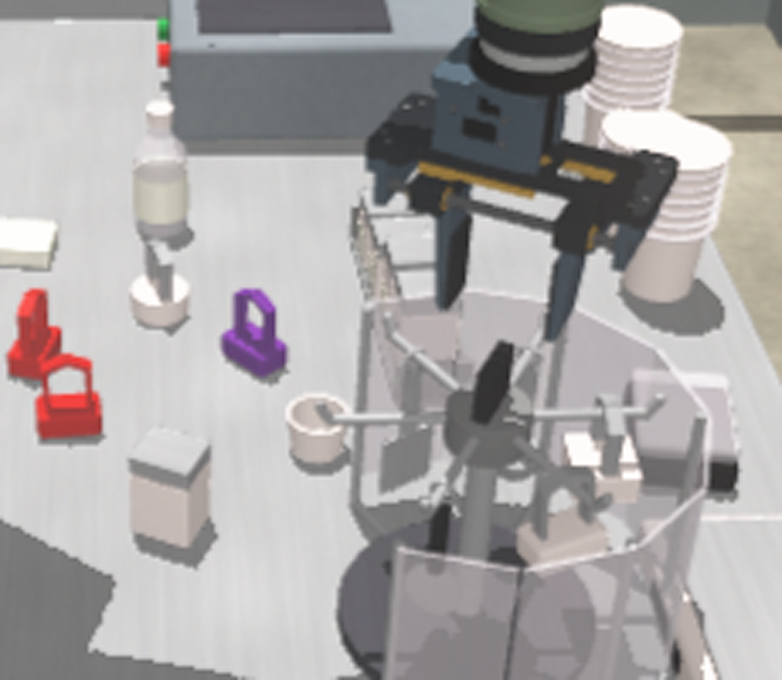

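View pics/s14.png

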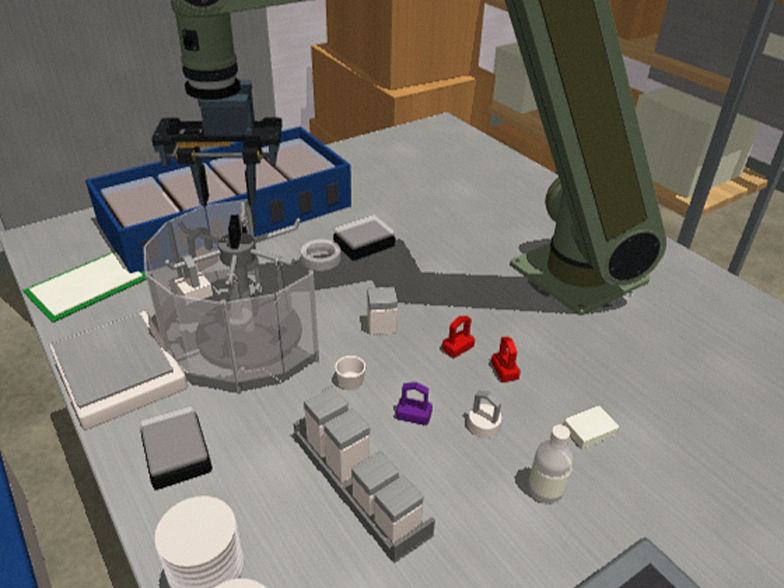

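View pics/w14.png

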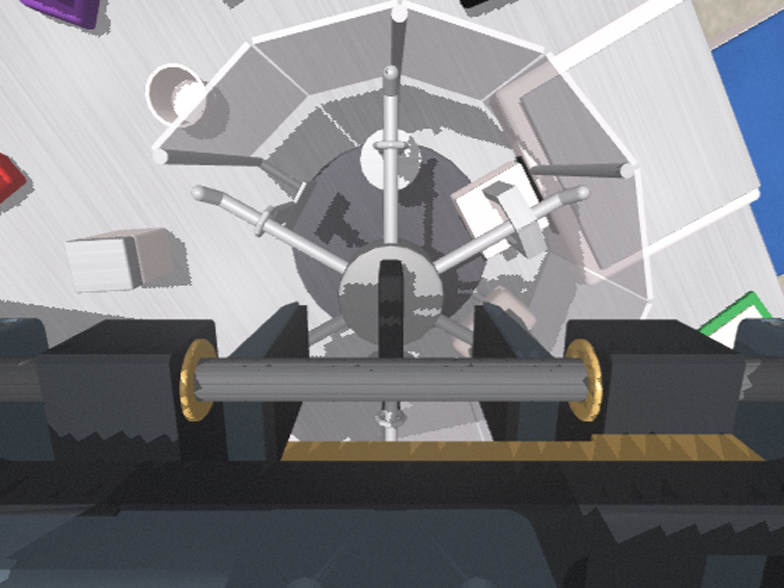

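Call:
{"api": "jog_arm", "payload": {
  "deltas": [
    [[0.24,-0.388,0.044,-136,0.07],[0.24,-0.388,0.044,-136,0.07],[0.24,-0.388,0.044,-136,0.07],[0.24,-0.388,0.044,-136,0.07],[0.24,-0.388,0.044,-136,0.07],[0.24,-0.388,0.044,-136,0.07],[0.24,-0.388,0.044,-136,0.07],[0.24,-0.388,0.044,-136,0.07],[0.24,-0.388,0.044,-136,0.07],[0.24,-0.388,0.044,-136,0.07],[0.24,-0.388,0.044,-136,0.07],[0.24,-0.388,0.044,-136,0.07],[0.24,-0.388,0.044,-136,0.07],[0.24,-0.388,0.044,-136,0.07],[0.24,-0.388,0.044,-136,0.07],[0.24,-0.388,0.044,-136,0.07],[0.24,-0.388,0.044,-136,0.07],[0.24,-0.388,0.044,-136,0.07],[0.24,-0.388,0.044,-136,0.07],[0.24,-0.388,0.044,-136,0.07]]
  ]
}}

```text
time_s: 32.83
ee_pos: [437.1, 211.2, 249.3]
ee_rot: [-180.0, -0.2, -163.9]
force: [0.2, 0.4, 0.0]
gripper_width: 69.6
```

Run:
```python
from h import *
im,p=save('wrist','w15')
s=env.state(); print(s['ee_pos'],s['ee_rot'],s['gripper_width'],s['force'])
goto(437,212,50,106)
overlay(im,p,[(press_lines('round',437,212,16),(0,0,255))],'w15o',(150,60,420,260),3)
```

```text
[437.20475655 211.30824295 249.48863876] [-1.79983043e+02 -1.69929032e-01 -1.64120057e+02] 70.13714836474489 [1.71209269 0.64107508 0.28856169]
cur y-ang 105.9 q6 -81.5 turn -0.1 alt 179.9
row [-0.0006, 0.0008, 0.1995] -0.1 dist 199 rows 5
```

View pics/w15o.png

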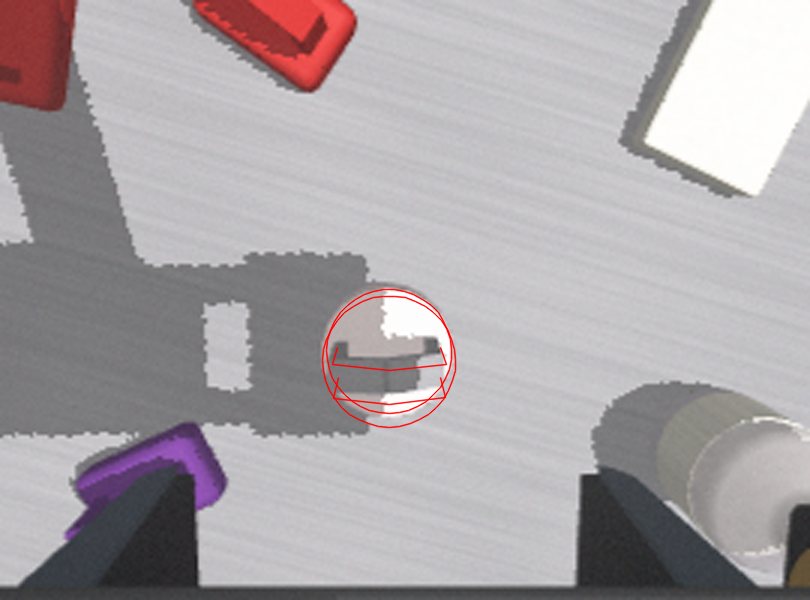

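Call:
{"api": "jog_arm", "payload": {
  "deltas": [
    [[0.004,0.001,0.04,0,0.066],[0.004,0.001,0.08,0,0.066],[0.004,0.001,0.11,0,0.066],[0.004,0.001,0.14,0,0.066],[0.004,0.001,0.17,0,0.066],[0.004,0.001,0.19,0,0.066],[0.004,0.001,0.2,0,0.066],[0.004,0.001,0.2,0,0.066],[0.004,0.001,0.2,0,0.025],[0.004,0.001,0.2,0,0.025],[0.004,0.001,0.2,0,0.025],[0.004,0.001,0.2,0,0.025],[0.004,0.001,0.2,0,0.025],[0.004,0.001,0.2,0,0.025],[0.004,0.001,0.2,0,0.025],[0.004,0.001,0.2,0,0.025]]
  ],
  "grip_force": 20
}}

```text
time_s: 34.22
ee_pos: [434.5, 211.6, 51.8]
ee_rot: [180.0, 0.1, -164.0]
force: [-0.2, -1.2, 6.1]
gripper_width: 40.1
```

Run:
```python
from h import *
s=env.state(); print(s['ee_pos'],s['ee_rot'],s['gripper_width'],s['force'])
goto(470,-190,202,90)
```

```text
[434.52265525 211.6328978   51.78551484] [ 1.79993712e+02  1.03543319e-01 -1.63976666e+02] 40.13996128441691 [-0.20403582 -1.22550343  6.09549923]
cur y-ang 106.0 q6 -81.4 turn 16.0 alt -164.0
row [0.0765, -0.3958, -0.1504] 16.0 dist 430 rows 11
```

Call:
{"api": "jog_arm", "payload": {
  "deltas": [
    [[0,0,-0.04,0,0.025],[0,0,-0.08,0,0.025],[0,0,-0.12,0,0.025],[0,0,-0.152,0,0.025],[0.076,-0.396,-0.152,16,0.025],[0.076,-0.396,-0.152,16,0.025],[0.076,-0.396,-0.152,16,0.025],[0.076,-0.396,-0.152,16,0.025],[0.076,-0.396,-0.152,16,0.025],[0.076,-0.396,-0.152,16,0.025],[0.076,-0.396,-0.152,16,0.025],[0.076,-0.396,-0.152,16,0.025],[0.076,-0.396,-0.152,16,0.025],[0.076,-0.396,-0.152,16,0.025],[0.076,-0.396,-0.152,16,0.025],[0.076,-0.396,-0.152,16,0.025]]
  ]
}}

```text
time_s: 35.55
ee_pos: [469.7, -191.0, 202.2]
ee_rot: [179.9, -0.1, 179.8]
force: [-0.8, 1.6, -1.7]
gripper_width: 39.8
```

Run:
```python
from h import *
a=env.grab_frame('scene'); b=env.grab_frame('side'); pa=env.camera_params('scene'); pb=env.camera_params('side')
s=env.state(); print(s['ee_pos'],s['ee_rot'],s['gripper_width'],s['force'])
x,y,z=s['ee_pos']
O=[(press_lines('round',x,y,0,z-51.5),(0,255,0)),(car_lines(653.5,-190.5,60),(0,0,255))]
overlay(a,pa,O,'s16o',(95,110,325,290),3.4)
overlay(b,pb,O,'d16o',(200,160,430,340),3.4)
goto(572,-190.5,202,90)
```

```text
[ 469.6491667  -189.21586019  202.40975505] [ 1.79921157e+02 -7.19312049e-02 -1.79976159e+02] 39.9578512241967 [ 0.47435042 -0.02686093 -1.20591292]
cur y-ang 90.0 q6 -113.3 turn 0.0 alt -180.0
row [-0.1024, -0.0013, 0.0003] 0.0 dist 102 rows 3
```

View pics/s16o.png

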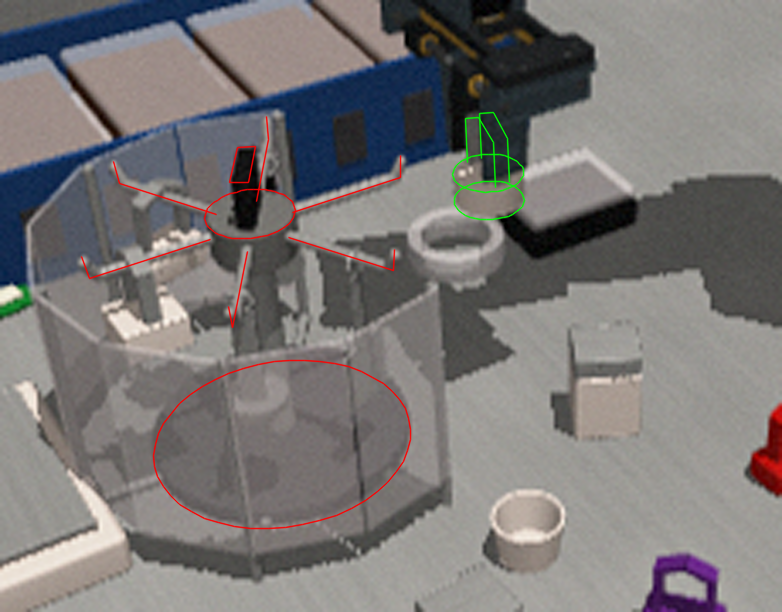

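View pics/d16o.png

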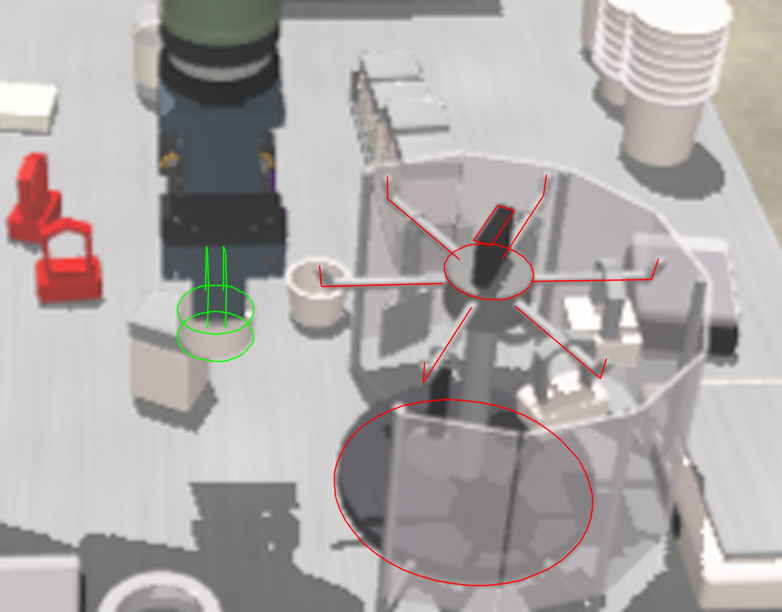

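Everything lines up, so I'll insert and lower.

Call:
{"api": "jog_arm", "payload": {
  "deltas": [
    [[-0.02,-0.001,0,0,0.025],[-0.04,-0.001,0,0,0.025],[-0.055,-0.001,0,0,0.025],[-0.065,-0.001,0,0,0.025],[-0.075,-0.001,0,0,0.025],[-0.085,-0.001,0,0,0.025],[-0.095,-0.001,0,0,0.025],[-0.102,-0.001,0,0,0.025],[-0.102,-0.001,0,0,0.025],[-0.102,-0.001,0,0,0.025]]
  ]
}}

```text
time_s: 36.48
ee_pos: [572.1, -191.0, 202.7]
ee_rot: [180.0, -0.0, -180.0]
force: [0.8, 0.5, -1.1]
gripper_width: 40.1
```

Call:
{"api": "jog_arm", "payload": {
  "deltas": [
    [[0,0,0.005,0,0.025],[0,0,0.01,0,0.025],[0,0,0.014,0,0.025],[0,0,0.017,0,0.025],[0,0,0.019,0,0.025],[0,0,0.02,0,0.025],[0,0,0.02,0,0.025],[0,0,0.02,0,0.025]]
  ]
}}

```text
time_s: 37.15
ee_pos: [572.1, -191.2, 183.2]
ee_rot: [-180.0, 0.0, -180.0]
force: [-1.3, -0.4, 1.0]
gripper_width: 40.0
```

Run:
```python
from h import *
a=env.grab_frame('scene'); b=env.grab_frame('side'); pa=env.camera_params('scene'); pb=env.camera_params('side')
s=env.state(); print(s['ee_pos'],s['ee_rot'],s['gripper_width'],s['force'])
overlay(a,pa,[],'s17',(95,110,325,290),3.4)
overlay(b,pb,[],'d17',(260,160,430,300),4.5)
```

```text
[ 572.17962608 -191.20742462  183.14130601] [-1.79982500e+02  1.04601713e-02 -1.79971748e+02] 40.06310721724312 [-0.51060267 -1.71898613  1.29953127]
```

View pics/d17.png

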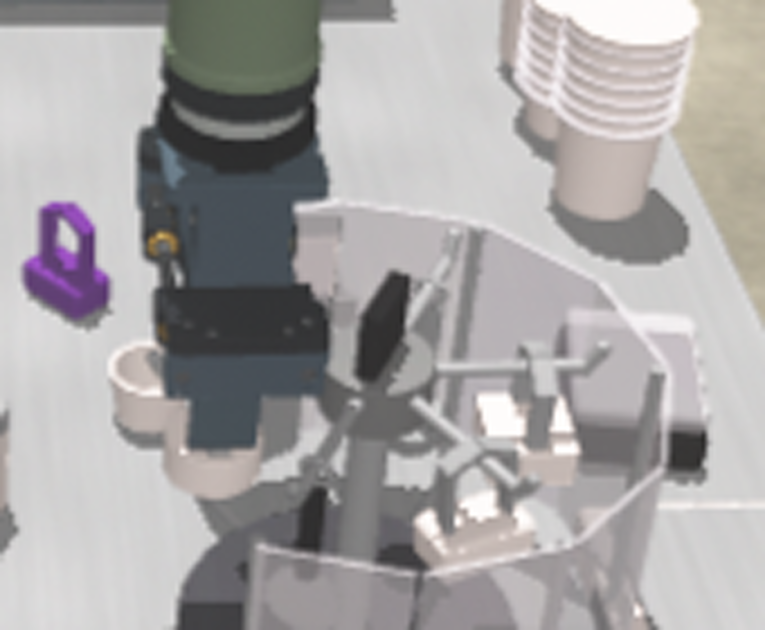

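Call:
{"api": "jog_arm", "payload": {
  "deltas": [
    [[0,0,0.001,0,0.025],[0,0,0.001,0,0.055],[0,0,0.001,0,0.055],[0,0,0.001,0,0.055],[0,0,0.001,0,0.055],[0,0,0.001,0,0.055],[0,0,0.001,0,0.055],[0,0,-0.01,0,0.055],[0,0,-0.03,0,0.055],[0,0,-0.06,0,0.055],[0,0,-0.095,0,0.055],[0.03,0,-0.12,0,0.07],[0.06,0,-0.12,0,0.07]]
  ]
}}

```text
time_s: 38.33
ee_pos: [514.7, -192.0, 309.2]
ee_rot: [-179.7, 0.6, -179.9]
force: [0.1, -0.6, 0.4]
gripper_width: 65.5
```

Run:
```python
from h import *
a=env.grab_frame('scene'); b=env.grab_frame('side'); pa=env.camera_params('scene'); pb=env.camera_params('side')
s=env.state(); print(s['ee_pos'],s['ee_rot'],s['gripper_width'],s['force'],s['qpos'])
overlay(a,pa,[],'s18',(95,110,325,290),3.4)
overlay(b,pb,[],'d18',(260,160,430,300),4.5)
goto(438,-83,250,63)
```

```text
[ 509.32259532 -191.01214056  305.91876317] [-1.79925071e+02  1.09967960e-01  1.79962526e+02] 69.46187368990789 [ 1.24082539 -0.3702951  -0.13056007] [-2.17520809e+01  1.32427880e+01  8.59904892e+01 -2.93157364e-02
  8.06368373e+01 -1.11709798e+02]
cur y-ang 90.0 q6 -111.7 turn 27.0 alt -153.0
row [0.0715, 0.108, 0.0556] 27.0 dist 141 rows 4
```

View pics/d18.png

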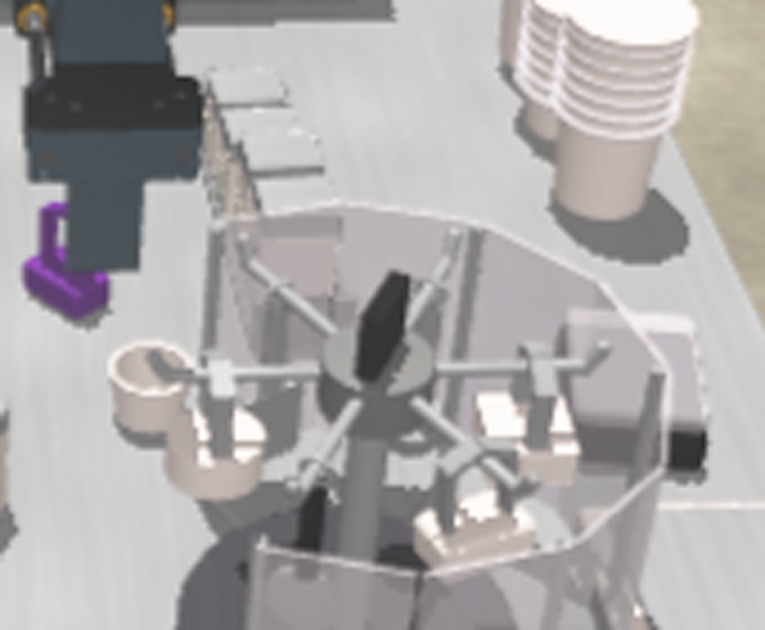

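View pics/s18.png

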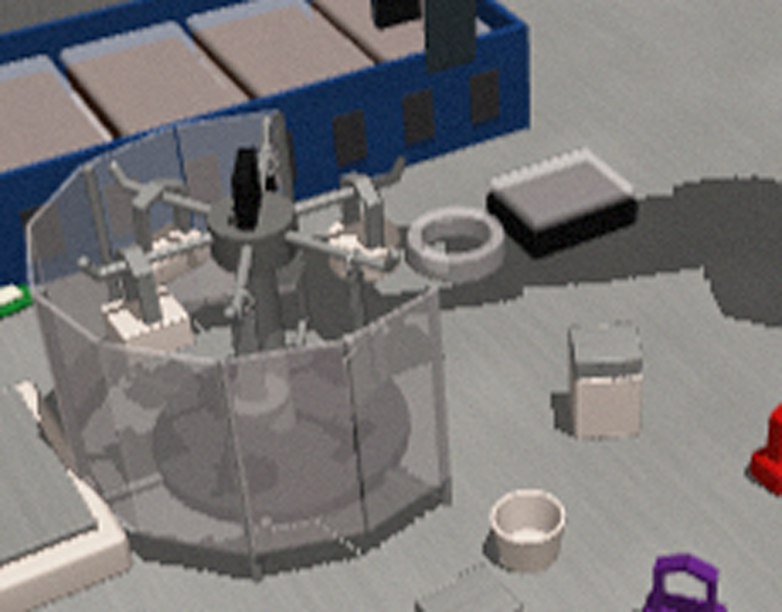

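Run:
```python
from h import *
goto(680,195,340,90)
```

```text
cur y-ang 90.0 q6 -111.7 turn -0.0 alt 180.0
row [-0.1705, 0.3861, -0.0343] -0.0 dist 423 rows 11
```

Call:
{"api": "jog_arm", "payload": {
  "deltas": [
    [[-0.17,0.386,-0.034,0,0.09],[-0.17,0.386,-0.034,0,0.09],[-0.17,0.386,-0.034,0,0.09],[-0.17,0.386,-0.034,0,0.09],[-0.17,0.386,-0.034,0,0.09],[-0.17,0.386,-0.034,0,0.09],[-0.17,0.386,-0.034,0,0.09],[-0.17,0.386,-0.034,0,0.09],[-0.17,0.386,-0.034,0,0.09],[-0.17,0.386,-0.034,0,0.09],[-0.17,0.386,-0.034,0,0.09],[-0.17,0.386,-0.034,0,0.09],[-0.17,0.386,-0.034,0,0.09]]
  ]
}}

```text
time_s: 39.52
ee_pos: [682.0, 195.0, 336.2]
ee_rot: [-179.9, -0.1, -179.9]
force: [0.9, -1.2, -0.2]
gripper_width: 90.2
```

Run:
```python
from h import *
env.grab_frame('side')
im,p=save('wrist','w20')
s=env.state(); print(s['ee_pos'],s['ee_rot'],s['force'])
import pickle; pickle.dump((im,p),open('w20.pkl','wb'))
```

```text
[681.74362066 193.49975426 337.20811975] [-1.79966933e+02 -9.40232606e-03  1.79943298e+02] [ 0.3010422  -0.17726884 -0.41369695]
```

View pics/w20.png

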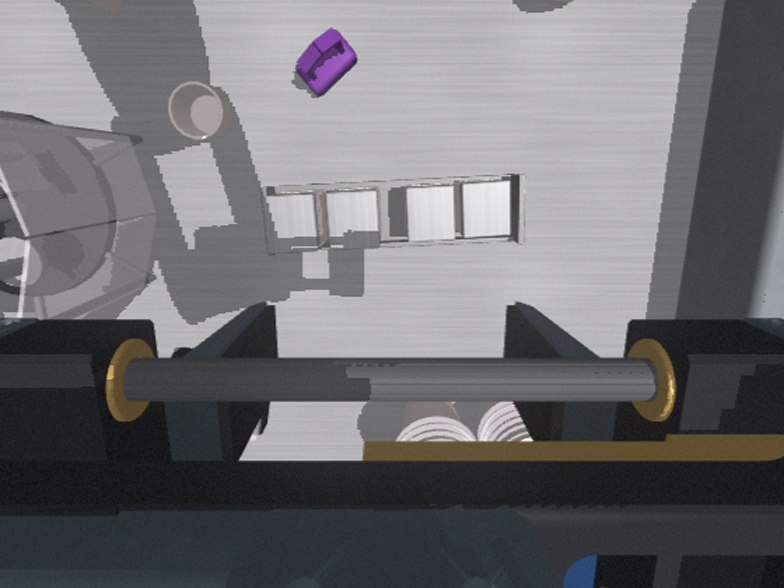

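```bash
cat >> h.py <<'E'
def rack_lines(x,y,yaw):
    t=T(x,y,yaw)
    return [t([[-31,-122,6],[31,-122,6],[31,122,6],[-31,122,6],[-31,-122,6]]),t([[-31,122,40],[31,122,40]]),t([[-31,-122,40],[31,-122,40]]),t([[31,-122,22],[31,122,22]])]
def rackpt(x,y,yaw,P): return T(x,y,yaw)([[*P,0]])[0][:2]
E
cat > fit.py <<'E'
from h import *; import pickle,sys
im,p=pickle.load(open('w20.pkl','rb'))
x,y,yaw=map(float,sys.argv[1:4]); ys=list(map(float,sys.argv[4:8]))
O=[(rack_lines(x,y,yaw),(0,0,255))]
for yy,h in zip(ys,(64,64,90,90)):
    q=rackpt(x,y,yaw,(0,yy)); O.append((jar_lines(h,*q,yaw,6)[1:],(0,200,0)))
overlay(im,p,O,'w20o',(175,110,395,195),3.6)
E
python3 - <<'E'
from h import *; import pickle
im,p=pickle.load(open('w20.pkl','rb'))
for n,u,v,z in (('stopR far',523,243,40),('stopR near',521,175,40),('stopL near',267,187,40),('stopL far',270,253,40)): print(n,at_z(p,u/1.4,v/1.4,z))
for n,u,v,z in (('t2',293,216,96),('t1',353,211,96),('s2',430,213,70),('s1',487,208,70)): print(n,at_z(p,u/1.4,v/1.4,z))
E
python3 fit.py 650 200 3 95 45 -45 -95
```

```text
stopR far [685.86450641 325.35685286  40.        ]
stopR near [620.15188941 318.90261552  40.        ]
stopL near [631.1693314   74.96272117  40.        ]
stopL far [695.65278589  73.7048451   40.        ]
t2 [653.3686041  110.34323768  96.        ]
t1 [649.1747293  161.79764682  96.        ]
s2 [653.38332001 229.86004193  70.        ]
s1 [648.9223222  281.59526957  70.        ]
```

View pics/w20o.png

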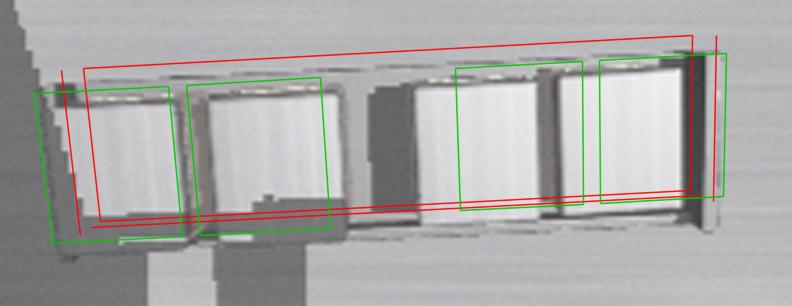

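```bash
python3 fit.py 656 198 2.5 83 31 -37 -88
```

```text
(no output)
```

View pics/w20o.png

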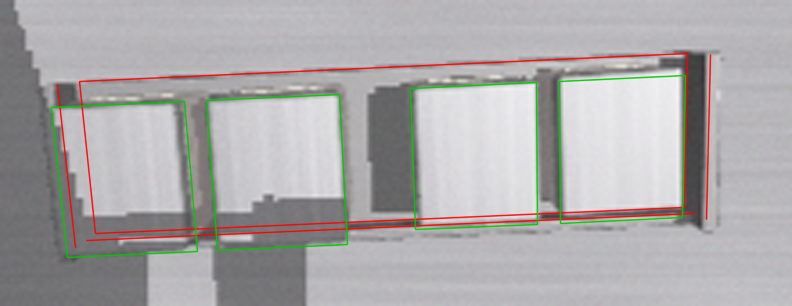

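Run:
```python
from h import *
for yy in (31,54,-37,-54,0): print(yy,rackpt(656,198,2.5,(-1,yy)))
print(env.state()['ee_pos'])
q=rackpt(656,198,2.5,(-1,31)); goto(*q,160,2.5); goto(*q,52,2.5)
```

```text
31 [653.64875077 228.92687548]
54 [652.64550486 251.90498458]
-37 [656.61486911 160.99159641]
-54 [657.3563987  144.00777665]
0 [655.00095178 197.95638061]
[681.74362066 193.49975426 337.20811975]
cur y-ang 89.9 q6 -75.0 turn 87.4 alt -92.6
row [0.0281, 0.0355, 0.1772] 87.4 dist 183 rows 13
cur y-ang 89.9 q6 -75.0 turn 87.4 alt -92.6
row [0.0281, 0.0356, 0.2852] 87.4 dist 289 rows 13
```

Call:
{"api": "jog_arm", "payload": {
  "deltas": [
    [[0.028,0.035,0,87.4,0.08],[0.028,0.035,0.04,87.4,0.08],[0.028,0.035,0.08,87.4,0.08],[0.028,0.035,0.12,87.4,0.08],[0.028,0.035,0.15,87.4,0.08],[0.028,0.035,0.177,87.4,0.08],[0.028,0.035,0.177,87.4,0.08],[0.028,0.035,0.177,87.4,0.08],[0.028,0.035,0.177,87.4,0.08],[0.028,0.035,0.177,87.4,0.08],[0.028,0.035,0.177,87.4,0.08],[0.028,0.035,0.177,87.4,0.08],[0.028,0.035,0.177,87.4,0.08],[0.028,0.035,0.177,87.4,0.08],[0.028,0.035,0.177,87.4,0.08],[0.028,0.035,0.177,87.4,0.08]]
  ]
}}

```text
time_s: 40.95
ee_pos: [654.0, 228.9, 160.5]
ee_rot: [180.0, -0.0, 92.6]
force: [0.3, -0.1, 0.4]
gripper_width: 80.1
```

Run:
```python
from h import *
im,p=save('wrist','w21')
s=env.state(); print(s['ee_pos'],s['ee_rot'],s['force'],s['qpos'])
q=rackpt(656,198,2.5,(-1,31)); goto(*q,52,2.5)
O=[(rack_lines(656,198,2.5),(0,0,255))]
for yy,h in zip((83,31,-37,-88),(64,64,90,90)):
    qq=rackpt(656,198,2.5,(-1,yy)); O.append((jar_lines(h,*qq,2.5,6)[1:],(0,200,0)))
overlay(im,p,O,'w21o',(80,0,480,300),2)
```

```text
[653.96909776 229.24227455 160.34210495] [ 1.79980744e+02 -8.51528216e-03  9.26101894e+01] [-0.0292149   1.03271778  0.39389654] [1.83653757e+01 3.15130910e+01 7.84144257e+01 3.15610872e-03
 7.00516384e+01 1.57541114e+01]
cur y-ang 2.6 q6 15.8 turn 0.1 alt -179.9
row [-0.0003, -0.0004, 0.1083] 0.1 dist 108 rows 3
```

View pics/w21o.png

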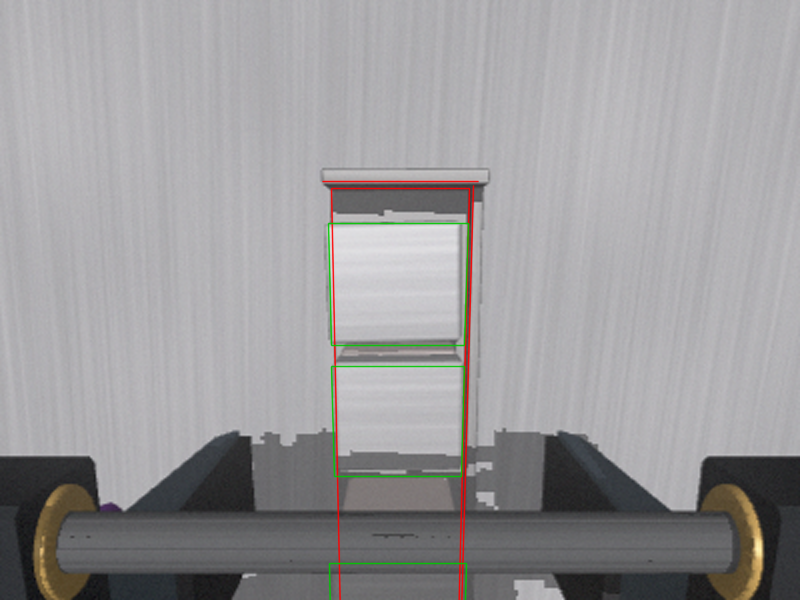

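Call:
{"api": "jog_arm", "payload": {
  "deltas": [
    [[0,0,0.03,0,0.08],[0,0,0.06,0,0.08],[0,0,0.085,0,0.08],[0,0,0.1,0,0.08],[0,0,0.108,0,0.08],[0,0,0.108,0,0.06],[0,0,0.108,0,0.04],[0,0,0.108,0,0.04],[0,0,0.108,0,0.04],[0,0,0.108,0,0.04],[0,0,0.108,0,0.04],[0,0,0.108,0,0.04]]
  ],
  "grip_force": 10
}}

```text
time_s: 42.0
ee_pos: [654.6, 230.3, 53.5]
ee_rot: [179.9, -0.0, 92.6]
force: [-1.0, -0.7, 5.7]
gripper_width: 49.9
```

Call:
{"api": "jog_arm", "payload": {
  "deltas": [
    [[0.003,0,0,0,0.04],[0.006,0,0,0,0.04],[0.009,0,0,0,0.04],[0.012,0,0,0,0.04],[0.015,0,0,0,0.04],[0.018,0,0,0,0.04],[0.021,0,0,0,0.04],[0.024,0,0,0,0.04],[0.024,0,0,0,0.04],[0.024,0,0,0,0.04]]
  ]
}}

```text
time_s: 42.83
ee_pos: [654.0, 252.7, 53.5]
ee_rot: [179.8, 0.1, 92.7]
force: [0.3, -4.2, 7.3]
gripper_width: 49.9
```

Call:
{"api": "jog_arm", "payload": {
  "deltas": [
    [[0,0,0,0,0.08],[0,0,0,0,0.08],[0,0,0,0,0.08],[0,0,0,0,0.08],[0,0,-0.03,0,0.08],[0,0,-0.07,0,0.08],[0,0,-0.11,0,0.08],[-0.04,0,-0.11,0,0.08],[-0.08,0,-0.11,0,0.08],[-0.092,0,-0.11,0,0.08],[-0.092,0,-0.11,0,0.08],[-0.092,0,-0.11,0,0.08]]
  ]
}}

```text
time_s: 43.83
ee_pos: [657.0, 161.8, 161.6]
ee_rot: [-180.0, -0.1, 92.5]
force: [0.5, -0.4, -0.3]
gripper_width: 79.8
```

Run:
```python
from h import *
a=env.grab_frame('scene');pa=env.camera_params('scene')
im,p=save('wrist','w22')
s=env.state(); print(s['ee_pos'],s['ee_rot'],s['force'])
q=rackpt(656,198,2.5,(-1,-37)); goto(*q,60,2.5)
overlay(a,pa,[],'s22',(195,260,325,400),4.5)
O=[(rack_lines(657,200,2.5),(0,0,255))]
for yy,h in zip((99,54.5,-37,-88),(64,64,90,90)):
    qq=rackpt(656,198,2.5,(-1,yy)); O.append((jar_lines(h,*qq,2.5,6)[1:],(0,200,0)))
overlay(im,p,O,'w22o',(80,0,480,300),2)
```

```text
[656.95322455 163.20293264 161.45315522] [-1.79961481e+02 -4.45992250e-02  9.26606210e+01] [-0.20629263 -0.01434703 -0.27773072]
cur y-ang 2.7 q6 10.3 turn 0.2 alt -179.8
row [-0.0023, -0.0004, 0.1015] 0.2 dist 101 rows 3
```

View pics/w22o.png

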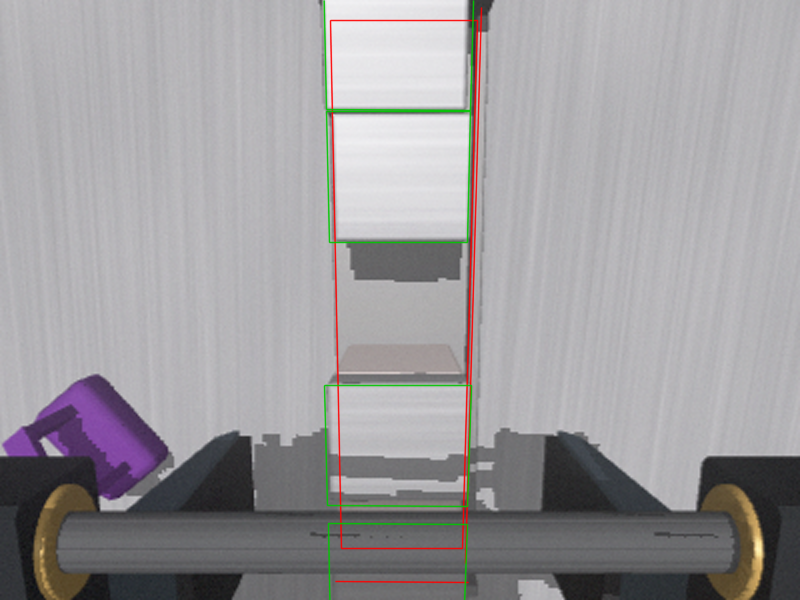

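View pics/s22.png

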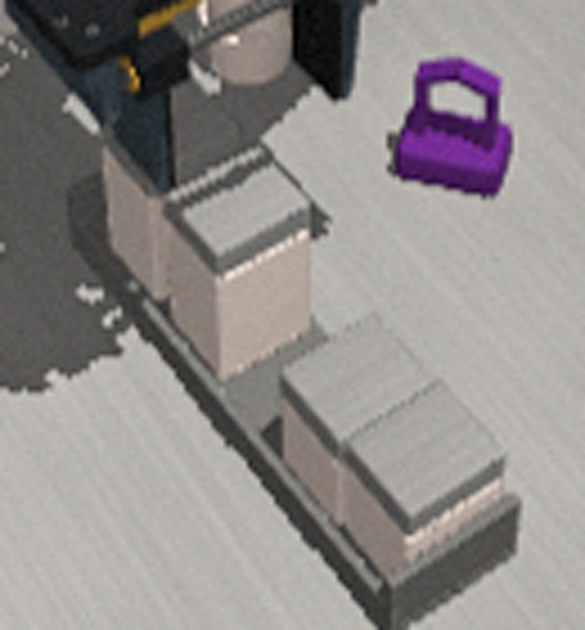

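Call:
{"api": "jog_arm", "payload": {
  "deltas": [
    [[0,0,0.03,0,0.08],[0,0,0.06,0,0.08],[0,0,0.085,0,0.08],[0,0,0.1,0,0.08],[0,0,0.101,0,0.08],[0,0,0.101,0,0.06],[0,0,0.101,0,0.04],[0,0,0.101,0,0.04],[0,0,0.101,0,0.04],[0,0,0.101,0,0.04],[0,0,0.101,0,0.04],[0,0,0.101,0,0.04]]
  ],
  "grip_force": 10
}}

```text
time_s: 44.93
ee_pos: [657.6, 162.3, 62.2]
ee_rot: [179.9, -0.0, 92.6]
force: [-0.6, 1.2, 4.6]
gripper_width: 50.0
```

Call:
{"api": "jog_arm", "payload": {
  "deltas": [
    [[-0.003,0,0,0,0.04],[-0.006,0,0,0,0.04],[-0.009,0,0,0,0.04],[-0.012,0,0,0,0.04],[-0.015,0,0,0,0.04],[-0.018,0,0,0,0.04],[-0.019,0,0,0,0.04],[-0.019,0,0,0,0.04]]
  ]
}}

```text
time_s: 45.6
ee_pos: [659.1, 144.3, 62.3]
ee_rot: [179.8, -0.2, 92.6]
force: [0.0, 4.7, 5.6]
gripper_width: 50.1
```

Call:
{"api": "jog_arm", "payload": {
  "deltas": [
    [[0,0,0,0,0.08],[0,0,0,0,0.08],[0,0,0,0,0.08],[0,0,0,0,0.08],[0,0,-0.03,0,0.08],[0,0,-0.07,0,0.08],[0,0,-0.11,0,0.08],[0,0,-0.15,0,0.08],[-0.04,0,-0.19,0,0.08],[-0.04,0,-0.19,0,0.08]]
  ]
}}

```text
time_s: 46.43
ee_pos: [661.7, 101.1, 256.7]
ee_rot: [179.5, 0.1, 92.6]
force: [0.4, 0.4, 0.7]
gripper_width: 79.9
```

Run:
```python
from h import *
a=env.grab_frame('scene');pa=env.camera_params('scene')
im,p=save('wrist','w23')
s=env.state(); print(s['ee_pos'],s['ee_rot'],s['force'])
O=[(rack_lines(657,199,2.5),(0,0,255))]
for yy,h in zip((99,54.5,-54,-98),(64,64,90,90)):
    qq=rackpt(656,199,2.5,(0,yy)); O.append((jar_lines(h,*qq,2.5,6)[1:],(0,200,0)))
overlay(im,p,O,'w23o',(80,0,480,300),2)
overlay(a,pa,[],'s23',(195,250,325,400),4)
goto(438,-83,200,-27)
```

```text
[660.76096079 101.3345819  253.12459752] [ 1.79743712e+02 -3.38305708e-03  9.24644725e+01] [-0.01147767  1.17625847 -0.15062107]
cur y-ang 2.5 q6 5.3 turn 29.5 alt -150.5
row [-0.1746, -0.2307, 0.0521] 29.5 dist 294 rows 8
```

View pics/w23o.png

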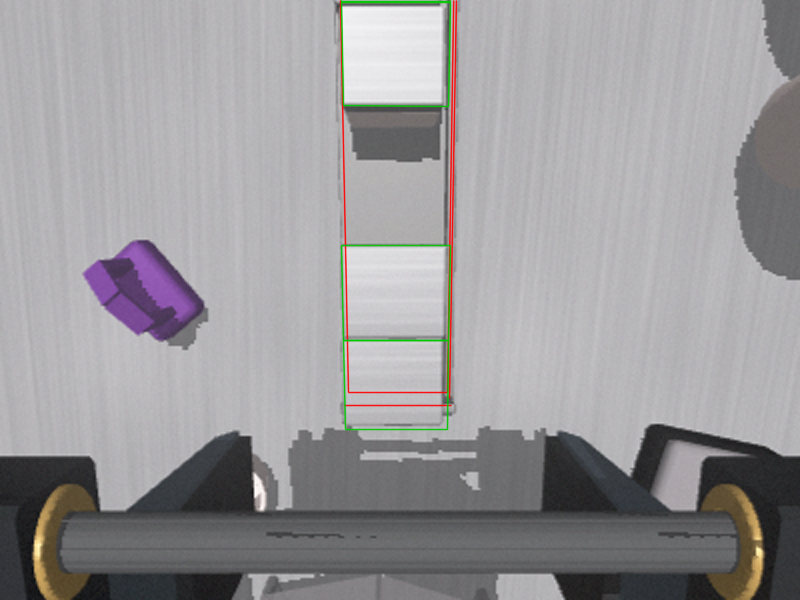

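View pics/s23.png

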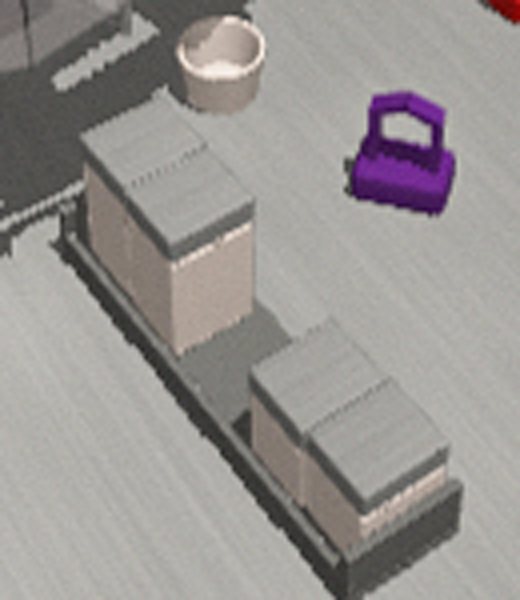

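Call:
{"api": "jog_arm", "payload": {
  "deltas": [
    [[-0.174,-0.23,0.052,29.5,0.085],[-0.174,-0.23,0.052,29.5,0.085],[-0.174,-0.23,0.052,29.5,0.085],[-0.174,-0.23,0.052,29.5,0.085],[-0.174,-0.23,0.052,29.5,0.085],[-0.174,-0.23,0.052,29.5,0.085],[-0.174,-0.23,0.052,29.5,0.085],[-0.174,-0.23,0.052,29.5,0.085],[-0.174,-0.23,0.052,29.5,0.085],[-0.174,-0.23,0.052,29.5,0.085]]
  ]
}}

```text
time_s: 47.37
ee_pos: [437.9, -80.7, 197.6]
ee_rot: [-179.9, -0.0, 63.1]
force: [-0.3, 0.5, 0.2]
gripper_width: 85.0
```

Run:
```python
from h import *
im,p=save('wrist','w24')
s=env.state(); print(s['ee_pos'],s['ee_rot'],s['force'])
overlay(im,p,[(jar_lines(77,438,-83,-27),(0,0,255))],'w24o',(130,60,430,260),2.6)
goto(438,-83,52,-27)
```

```text
[438.64913388 -80.4973668  198.04017726] [-1.79928441e+02 -2.69161212e-02  6.31464623e+01] [ 0.20748657 -0.06779033  0.05931742]
cur y-ang -26.9 q6 14.9 turn 0.1 alt -179.9
row [-0.0026, 0.0007, 0.146] 0.1 dist 146 rows 4
```

View pics/w24o.png

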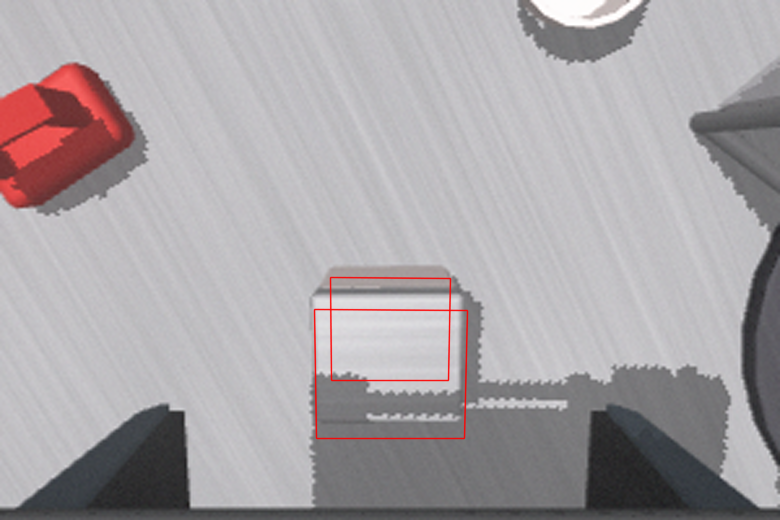

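Call:
{"api": "jog_arm", "payload": {
  "deltas": [
    [[0.003,-0.0005,0.04,0,0.085],[0.003,-0.0005,0.08,0,0.085],[0.003,-0.0005,0.11,0,0.085],[0.003,-0.0005,0.135,0,0.085],[0.003,-0.0005,0.146,0,0.085],[0.003,-0.0005,0.146,0,0.085],[0.003,-0.0005,0.146,0,0.04],[0.003,-0.0005,0.146,0,0.04],[0.003,-0.0005,0.146,0,0.04],[0.003,-0.0005,0.146,0,0.04],[0.003,-0.0005,0.146,0,0.04],[0.003,-0.0005,0.146,0,0.04],[0.003,-0.0005,0.146,0,0.04],[0.003,-0.0005,0.146,0,0.04]]
  ],
  "grip_force": 18
}}

```text
time_s: 48.58
ee_pos: [439.3, -78.3, 53.6]
ee_rot: [179.9, -0.0, 63.1]
force: [-1.0, 0.8, 5.0]
gripper_width: 50.0
```

Run:
```python
from h import *
s=env.state(); print(s['ee_pos'],s['ee_rot'],s['force'],s['gripper_width'])
goto(656,199,180,2.5)
im,p=save('wrist','w25')
```

```text
[439.285073   -78.3487053   53.58791838] [ 1.79944888e+02 -3.29888971e-02  6.31107724e+01] [-0.96470995  0.79013175  4.97802364] 50.034579114794106
cur y-ang -26.9 q6 15.3 turn -29.4 alt 150.6
row [0.3454, 0.068, -0.1261] -29.4 dist 374 rows 9
```

View pics/w25.png

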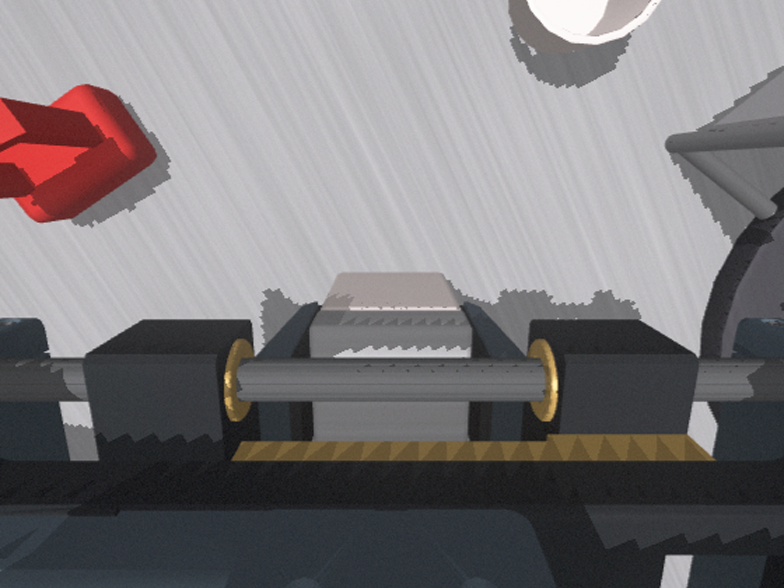

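Run:
```python
from h import *
p=env.camera_params('wrist'); t,r=tool()
for v in (309,313,318): print(v,(r.T@(at_z(p,390/1.4,v/1.4,77)-t))[:2])
print((r.T@(at_z(p,390/1.4,272/1.4,0)-t))[:2])
```

```text
309 [26.95764616 -0.18275627]
313 [25.72001605 -0.18297365]
318 [24.16533154 -0.18324671]
[20.93666328 -0.23727367]
```

Call:
{"api": "jog_arm", "payload": {
  "deltas": [
    [[0,0,-0.04,0,0.04],[0,0,-0.08,0,0.04],[0,0,-0.12,0,0.04],[0.343,0.068,-0.127,-29.4,0.04],[0.343,0.068,-0.127,-29.4,0.04],[0.343,0.068,-0.127,-29.4,0.04],[0.343,0.068,-0.127,-29.4,0.04],[0.343,0.068,-0.127,-29.4,0.04],[0.343,0.068,-0.127,-29.4,0.04],[0.343,0.068,-0.127,-29.4,0.04],[0.343,0.068,-0.127,-29.4,0.04],[0.343,0.068,-0.127,-29.4,0.04],[0.343,0.068,-0.127,-29.4,0.04],[0.343,0.068,-0.127,-29.4,0.04],[0.343,0.068,-0.127,-29.4,0.04]]
  ]
}}

```text
time_s: 49.88
ee_pos: [653.7, 196.0, 179.0]
ee_rot: [-179.9, 0.1, 92.5]
force: [0.5, 0.4, -1.5]
gripper_width: 49.7
```

Run:
```python
from h import *
a=env.grab_frame('scene');pa=env.camera_params('scene')
b=env.grab_frame('side');pb=env.camera_params('side')
im,p=save('wrist','w26')
s=env.state(); print(s['ee_pos'],s['ee_rot'],s['force'],s['gripper_width'])
overlay(a,pa,[],'s26',(195,200,335,400),3)
overlay(b,pb,[],'d26',(250,100,400,240),4)
goto(656,197,61,2.5)
```

```text
[653.99411943 195.62209758 180.10339589] [-1.79968101e+02  1.44315808e-02  9.24509174e+01] [ 0.02746957  0.66028556 -1.00957877] 49.66502417177688
cur y-ang 2.5 q6 13.2 turn -0.0 alt 180.0
row [0.0013, 0.0021, 0.1191] -0.0 dist 119 rows 3
```

View pics/s26.png

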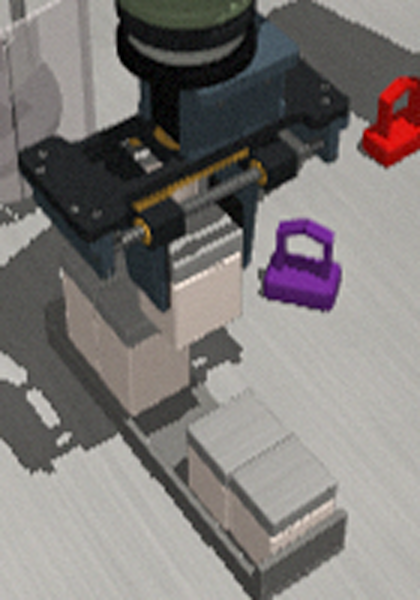

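View pics/w26.png

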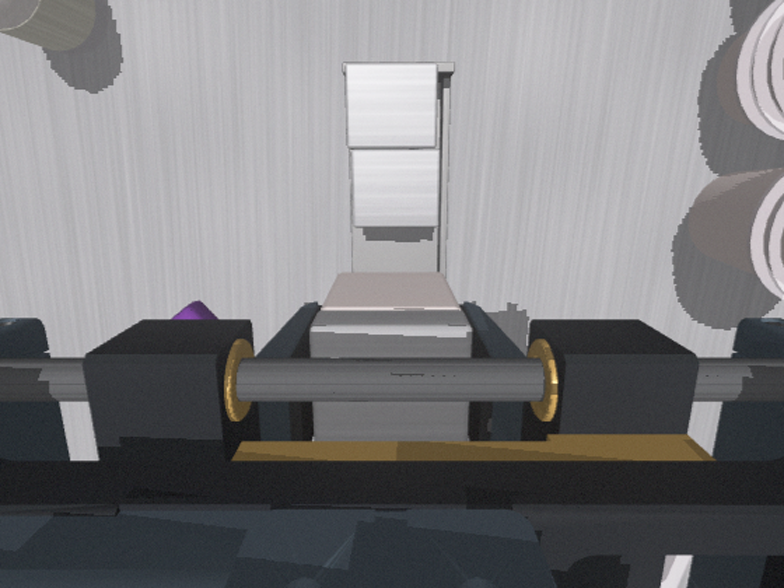

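Call:
{"api": "jog_arm", "payload": {
  "deltas": [
    [[0.0015,0.0025,0.01,0,0.04],[0.0015,0.0025,0.04,0,0.04],[0.0015,0.0025,0.065,0,0.04],[0.0015,0.0025,0.085,0,0.04],[0.0015,0.0025,0.1,0,0.04],[0.0015,0.0025,0.11,0,0.04],[0.0015,0.0025,0.116,0,0.04],[0.0015,0.0025,0.118,0,0.04],[0.0015,0.0025,0.118,0,0.04],[0.0015,0.0025,0.118,0,0.04]]
  ]
}}

```text
time_s: 50.87
ee_pos: [657.8, 198.6, 63.0]
ee_rot: [179.9, -0.0, 92.5]
force: [0.5, 0.5, -1.4]
gripper_width: 49.9
```

Run:
```python
from h import *
a=env.grab_frame('scene');pa=env.camera_params('scene')
s=env.state(); print(s['ee_pos'],s['ee_rot'],s['force'],s['gripper_width'])
overlay(a,pa,[],'s27',(195,200,335,400),3)
```

```text
[657.83895011 198.69650143  63.19441955] [ 1.79867313e+02 -3.68521569e-02  9.25215578e+01] [ 0.13854534  0.81334812 -0.7298002 ] 50.119942105035314
```

View pics/s27.png

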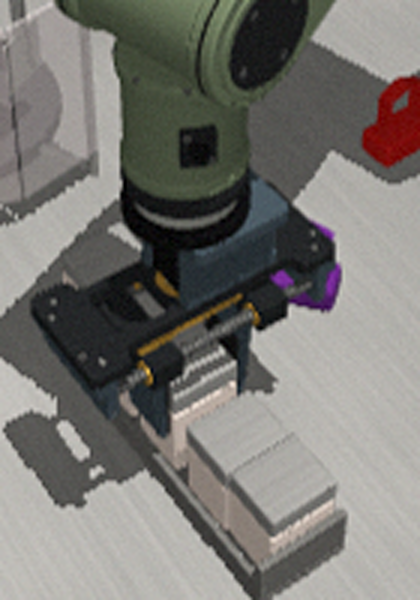

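Call:
{"api": "jog_arm", "payload": {
  "deltas": [
    [[-0.001,-0.001,0.001,0,0.04],[-0.001,-0.001,0.002,0,0.04],[-0.001,-0.001,0.003,0,0.04],[-0.001,-0.001,0.0035,0,0.04],[-0.001,-0.001,0.0035,0,0.04]]
  ]
}}

```text
time_s: 51.33
ee_pos: [656.3, 197.5, 59.6]
ee_rot: [179.9, -0.0, 92.5]
force: [-1.5, -2.0, 4.0]
gripper_width: 49.7
```

Force rose from about -1 N to +4 N, so the jar is on the floor. Releasing.

Call:
{"api": "jog_arm", "payload": {
  "deltas": [
    [[0,0,0,0,0.075],[0,0,0,0,0.075],[0,0,0,0,0.075],[0,0,0,0,0.075],[0,0,0,0,0.075],[0,0,-0.02,0,0.075],[0,0,-0.06,0,0.075],[0,0,-0.1,0,0.075],[0,0,-0.14,0,0.075],[-0.07,0,-0.2,0,0.075],[-0.1,0,-0.2,0,0.075],[-0.1,0,-0.2,0,0.075],[-0.1,0,-0.2,0,0.075]]
  ]
}}

```text
time_s: 52.42
ee_pos: [662.3, 92.2, 262.8]
ee_rot: [179.6, 0.2, 92.3]
force: [1.3, 0.7, -0.1]
gripper_width: 74.8
```

Run:
```python
from h import *
a,pa=save('scene','s28')
im,p=save('wrist','w28')
s=env.state(); print(s['ee_pos'],s['ee_rot'],s['force'])
O=[(rack_lines(656.5,199,2.5),(0,0,255))]
for yy,h in zip((99,54.5,0,-54,-98),(64,64,77,90,90)):
    qq=rackpt(656.5,199,2.5,(0,yy)); O.append((jar_lines(h,*qq,2.5,6)[1:],(0,200,0)))
overlay(im,p,O,'w28o',(80,0,480,300),2)
```

```text
[660.774048    96.64748931 259.10715764] [ 1.79917987e+02 -4.84257924e-02  9.23974344e+01] [-0.92012459  1.14759093 -0.83615418]
```

View pics/s28.png

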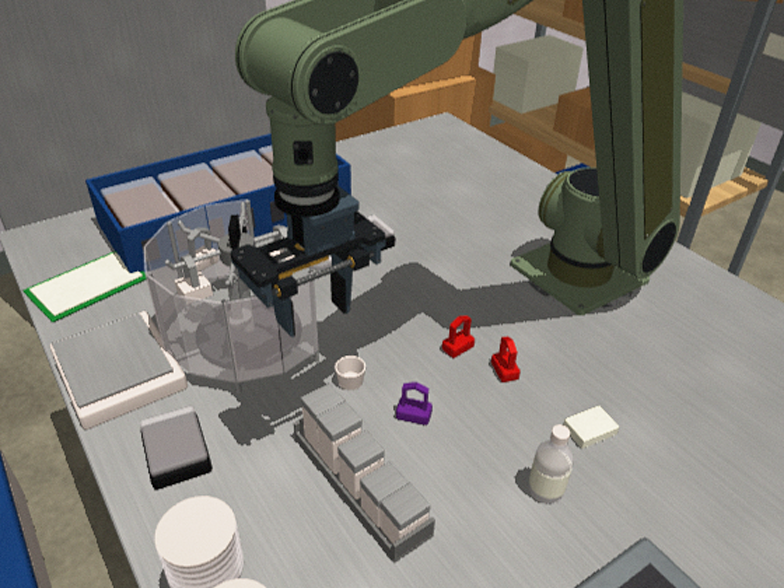

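View pics/w28o.png

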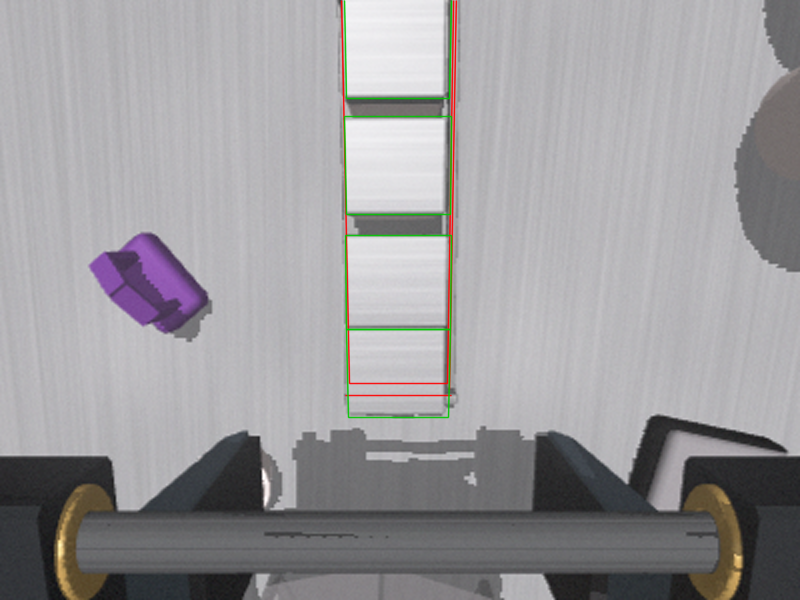

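Call:
{"api": "jog_arm", "payload": {
  "deltas": [
    [[-0.03,-0.18,-0.1,0,0.075],[-0.03,-0.18,-0.1,0,0.075],[-0.03,-0.18,-0.1,0,0.075],[-0.03,-0.18,-0.1,0,0.075],[-0.03,-0.18,-0.1,0,0.075],[-0.03,-0.18,-0.1,0,0.075],[-0.03,-0.18,-0.1,0,0.075],[-0.03,-0.18,-0.1,0,0.075]]
  ]
}}

```text
time_s: 53.18
ee_pos: [482.1, 60.6, 357.5]
ee_rot: [-180.0, -0.0, 92.6]
force: [0.2, 0.8, -0.0]
gripper_width: 74.7
```

Run:
```python
from h import *
b=env.grab_frame('side');pb=env.camera_params('side');a=env.grab_frame('scene');pa=env.camera_params('scene')
s=env.state(); print(s['time_s'],s['ee_pos'],s['force'],np.abs(s['qvel']).max())
overlay(b,pb,[],'d29',(200,120,430,330),3.4)
overlay(a,pa,[],'s29',(95,110,325,290),3.4)
```

```text
53.2833 [482.5737847   60.31010432 356.62996151] [-0.30475779 -0.47375644 -0.84773311] 0.4738247568074447
```

View pics/d29.png

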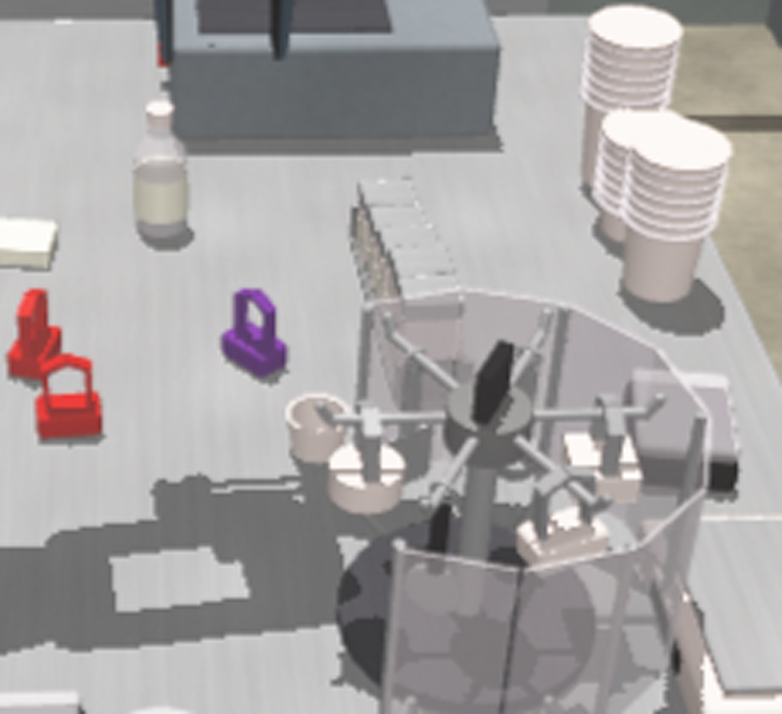

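View pics/s29.png

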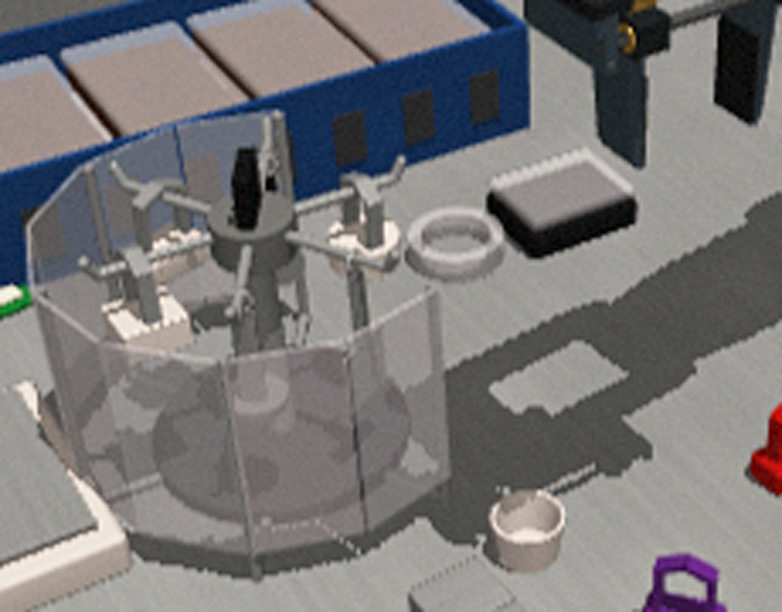

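Run:
```python
from h import *
b=env.grab_frame('side');pb=env.camera_params('side');a=env.grab_frame('scene');pa=env.camera_params('scene')
def hung(kind,ang,r,q0=0):
    w=np.radians(ang); return press_lines(kind,653.5+r*np.cos(w),-190.5+r*np.sin(w),ang,131)
for c,p,n,box in ((b,pb,'d30',(290,200,420,300)),(a,pa,'s30',(110,140,230,220))):
    O=[(hung('oblong',-60,82),(0,255,0)),(hung('square',0,82),(0,0,255)),(hung('round',180,82),(255,0,0))]
    overlay(c,p,O,n,box,6)
```

```text
(no output)
```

View pics/d30.png

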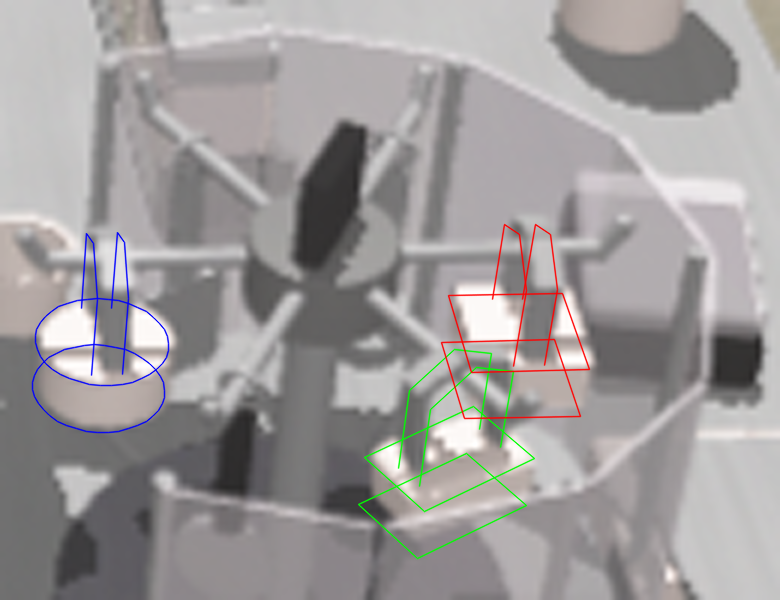

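View pics/s30.png

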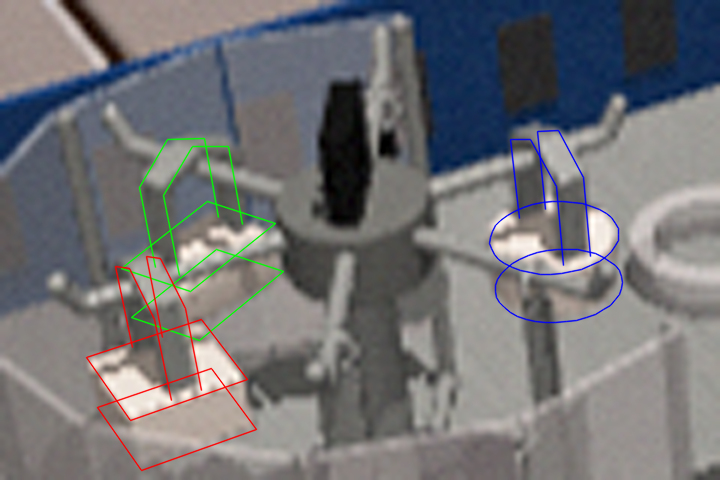

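Run:
```python
from workcell import env
print(env.state()['time_s']); print(env.job_done())
```

```text
53.3833
the job is handed in; nothing more can be done
None
```

The kit is put away: all three white presses (round, square and oblong) hang on free hooks, and the five jars stand in one row on the rack. I handed in at 53.4 s of the 210 s allowed; the hand-in gave no verdict.

- **Presses:** The oblong press is on hook b, the square on c and the round on a, with the carousel turned by its grip to bring each hook to the front. In the last side and scene pictures, models of the presses drawn at the seats matched to within a few mm. That difference is the camera calibration offset I had already seen on held presses.
- **Jars:** I slid the inner neighbours outward until their outer jars sat about against the end stops, then set the loose jar down in the middle. In the last overhead picture the five jars matched a straight, square row at about +99, +54.5, 0, -54 and -98 mm along the rack.
- **Other things:** The bystanders and the red and purple look-alikes showed no visible movement in the pictures. I judged this by eye and did not measure it, and the label stack, tape roll and food pack are only partly visible in the final pictures. The arm was clear of everything at hand-in.
- **What went off plan:**
  - Releasing the first press turned the carousel about 5 degrees, so I measured its angle again before turning it.
  - On one regrip the fingers closed along the turning bar instead of across it. I opened them and redid the grip without disturbing anything.

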